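# Draw the interlock bolt with the hook rod

### The arm

A 7-joint arm with a two-finger parallel gripper is mounted at the origin on the work surface. World frame = base frame: x ahead of the robot, y to its left, z up, the work surface at z = 0. Lengths are in m, angles in rad, forces in N, time in s.
With the tool pointing down it reaches from about 0.35 to 0.9 m from the base axis. Payload 8.1 kg.
Tool frame: the origin (TCP) lies between the finger pads; the fingertips stand ahead of it and the grasp point (between the pads) lies 8 mm behind it (bot.tip_extent is the z of the fingertips in the tool frame, in m); z points along the fingers, y is the direction in which the jaws open and shut (so a half turn about z gives the same grasp; the last joint's range is limited). The gripper opens to 92 mm and grips with 3 to 60 N. Pads are 19 mm wide; open, the fingers measure 130 mm over their backs; the gripper's body (75 mm by 190 mm) begins 47 mm behind the grasp point.
Start: joints at [-1.283, 0.434, 0.025, 1.573, -0.012, 1.134, -0.075], TCP at [0.238, 0.578, 0.238] pointing down, gripper open.
Joint ranges: [-2.62, 2.62], [-0.44, 2.09], [-1.27, 1.32], [0.08, 2.57], [-1.32, 4.46], [0.12, 2], [-2.74, 2.74]. Speed limits (rad/s): [2.22, 2.22, 3.01, 3.01, 3.14, 3.14, 3.14].

### API

Orientations are given as a 3x3 rotation matrix whose columns are the frame's x, y, z axes.
In Python, from bench import bot gives the robot as it stands.
- The arm moves only by the tool step_arm, never from a script. Its argument "commands" is a list of rows, each a list of 2 entries, a list of its own where there are three numbers: the shift along the tool's x, y, z in cm, then the turn, a rotation vector about the tool's x, y, z in rad. In form: [[[tx, ty, tz], [ax, ay, az]], ...]. A call has 1 to 5 rows; each row shifts and turns the commanded pose from where the row before left it, along the tool's axes as they then stand; what a row does not reach is not made up. A row lasts 1/10 s, in which the tool goes at most 50 mm and 8.59 degrees, less where a joint would pass 70% of its speed; a pose out of reach is approached as far as the arm can. A call with a gripper value outside its range is refused whole. "claw" is the opening, from 0 (shut) to 1 (fully open), set as the call begins (left out, the last holds). The fingers move at their own pace and stop on an object; "newtons" is the grip in N (left out, the last holds). Time passes only in rows, so rows that do not move let the fingers close. It gives the time, the measured TCP pose, the force and the opening at its end, in the units of the state.
- bot.read_state(): the state, without advancing time (a new reading comes with each control period).
- bot.snapshot(name): name is "scene" or "side" or "wrist"; returns the picture (400x640x3 uint8, red, green, blue); there is no depth.
- bot.get_calibration(name): a dict with "fx", "fy", "cx", "cy" (pixels), "dist_coeffs" ([k1, k2, p1, p2, k3] as OpenCV has them; the pictures are not rectified), "origin" and "rotation" of the camera in the world. Camera axes: x right, y up, looking along -z (the intrinsics and any distortion apply to the point x, -y, -z); pixel columns grow to the right and rows downward; lengths in m; the calibration is good to about 2 mm. A picture is of the moment at which its call begins: read the wrist's pose just before it. get_calibration takes no time and is no camera call; for the wrist camera it gives the pose at the moment of the call.
- bot.close_job(): hands the job in, once; it reports no verdict.
The state is a dict: "time_s": time; "joint_positions": joint angles; "qd": joint speeds; "joint_torque": joint torques, N m; "ee_pos": TCP position; "orientation": TCP orientation; "wrist_force": force on the tool from outside, world axes, zero at the start; "torque": the same for the moment, N m; "finger_gap": finger opening in m.
Only numpy, scipy, OpenCV 4.12 (cv2) and the standard library are available. Lean on these libraries where they do the work, as an engineer would, in place of code of your own. Each camera call takes 0.05 s, during which the arm holds its last target.

### The job

Take the hooked rod from its rest, reach it through the open front of the switch unit under the wire guard, hook the bolt's cross bar and draw the bolt all the way out to its stop, then keep a steady pull of about 15 N on it against the stop for a second to prove it is home (never 25 N or more on the unit or the bolt). Unhook, leaving the bolt drawn out, and set the rod down gently into its rest, hook down, as you found it. Only the rod may touch the unit, and leave the tray, meter and transformer where they are.

Things in the scene. Friction and masses are not known exactly. Their poses are not given: they have to be found in the camera images.
- unit: Switch unit fixed to the bench: white and grey housing 205 deep (x) x 160 wide (y) x 155 high, front (-x) open. Origin: middle of its lower front edge, at bench height; x points into the unit, y left, z up. The bay inside is y -45 to 45, x 0 to 190, floor at z 24. Guide rails and a sliding stop block on its floor reach z 36; a guide block for the bolt's nose (x 167 to 189, y -25 to 25) reaches z 58.
- guard_front (a point): Middle of the first wire of the guard that covers the top of the bay: six 3.6 mm wires across the bay (along the unit's y), one every 32 from unit x 10 to 170, undersides 154 above the bench. The hook must pass below them and above the bolt's bar.
- bolt_bar (a point): Centre of the sliding bolt's cross bar: level steel bar, 8 in diameter, along the unit's y, 36 long between two 8 mm uprights on the bolt's plate. 75 above the bench; the plate's top is at 40 and reaches from 31.5 before the bar to 23 behind it.
- bolt_start (a point): Point fixed in the unit at x 104, z 75: the bar's rearmost place. The bar starts 0 to 46 nearer the front. It slides straight to the front (-x) with about 5 N of friction, stays where it is left, and ends hard at an adjustable stop block, set each time so that the bar stops somewhere 42 to 66 in front of this point, always 20 to 42 from its start: find it by feel.
- hook_rod: Loose hooked rod, about 160 g. Origin: centre of its dark handle, a block 90 long (x) x 22 wide (y) x 26 high (z). A 10 x 10 shaft on its axis runs along +x to the hook at x 204 and a stub runs back to x -90. Seen from the rod, z is up and the hook points down.
- hook (a point): Middle of the hook's mouth, at x 190, z -20 of the rod. The hook's post is 8 thick (rod x 196 to 204), 12 wide, down to z -40; a lip 6 high at its foot (z -40 to -34) turns back towards the handle to x 184. The mouth is x 184 to 196 below the shaft (underside z -5); the post's rear face at x 196 pulls the bar.
- rod_rest: Fixed rest for the rod: plate 160 x 70 x 8 with two black forks, 10 thick, at x -62 and 62. Origin: under the plate's middle, at bench height; x along the rod. Slots 18 wide, floors 60 above the bench, flared above (top 91). The rod's shaft lies in the slots, rod x along rest x, handle between the forks (114 apart), rod origin 65 above the rest's origin.
- parts_tray: Bystander: grey divided parts tray 120 x 160 x 35, origin under its middle. It may stand left or right, on the side opposite the rod rest.
- meter: Bystander: black handheld meter lying flat, 75 x 140 x 36 (46 over its dial), origin under its middle.
- transformer: Bystander: small open transformer on a foot plate 70 x 90, 72 high, 0.9 kg, origin under its middle.
Not all that is in view belongs to the job. What is meant by the rod_rest is not yellow, and is the smaller of those in its own colour.

How it is judged:
On the way, in this order (a step that is already met when the one before it is completed fails the run):
1. the rod is lifted clear of its rest (z of hook_rod in the frame of rod_rest above 0.1 m and contact force between hook_rod and rod_rest below 0.1 N), for 0.1 s.
2. the bolt is drawn out to its stop (at least 18 mm), its bar in the hook's mouth, and the rod keeps a pull of 11 to 20 N on it for half a second (distance of bolt_bar from where it was at the start of the episode above 0.018 m and contact force between hook_rod and unit between 11 and 20 N and x of bolt_bar in the frame of hook_rod between 0.18 and 0.198 m and z of bolt_bar in the frame of hook_rod between -0.036 and -0.004 m), for 0.5 s.
At the end, for the whole second after the job is handed in: The bolt is left drawn out (its bar at least 18 mm from where it started); the rod lies still in both forks of its rest, hook down (its origin within 15 mm along, 8 mm across and 4 mm in height of its seat, turned or tipped less than about 7 degrees) (distance of bolt_bar from where it was at the start of the episode above 0.018 m and x of hook_rod in the frame of rod_rest between -0.015 and 0.015 m and y of hook_rod in the frame of rod_rest between -0.008 and 0.008 m and z of hook_rod in the frame of rod_rest between 0.061 and 0.069 m and angle between the x axis of hook_rod and the x axis of rod_rest, either way round below 0.15 rad and angle between hook_rod's own z axis and vertical below 0.12 rad and linear speed of hook_rod below 0.02 m/s); the robot touches nothing.
It fails at once if the rod bears on the unit or its bolt with more than 25 N (contact force between hook_rod and unit above 25 N).
It fails at once if the robot itself touches the unit or the bolt (contact force between any of the arm, the fingers and unit above 0.5 N).
It fails at once if the rod is dropped (falls free of the fingers at more than 0.45 m/s) (contact force between the fingers and hook_rod below 0.1 N and linear speed of hook_rod above 0.45 m/s).
It fails at once if a bystander is moved more than 15 mm (distance of any of parts_tray, meter, transformer from where it was at the start of the episode above 0.015 m).
It also fails if it takes over 67 s, if anything falls off the work surface, if the arm or the gripper's body presses on something with over 40 N, if the wrist force passes 120 N, or if a joint passes its speed limit or range.

## Working session

There is one attempt and no reset: what is moved stays moved. The work goes in short steps, Python scripts to look and compute and a tool call to move; the robot and the scene stay as the last step left them, time stands still between calls to the robot, and variables do not carry over. Pictures are saved under pics/ and viewed, and the job is handed in when it is done.

Besides the shell and the picture viewer there is one more tool, called in YAML: its name, and indented under it one key for each argument. step_arm: Moves the arm, as the interface text tells. Its arguments: {"type":"object","properties":{"commands":{"type":"array"},"claw":{"type":"number"},"newtons":{"type":"number"}},"required":["commands"]}

```bash
mkdir -p pics; ls; python3 - <<'E'
from bench import bot
import cv2,numpy as np
s=bot.read_state()
for k,v in s.items(): print(k,np.round(v,4).tolist())
print(bot.tip_extent)
for n in ["scene","side","wrist"]:
    c=bot.get_calibration(n); print(n,{k:np.round(v,4).tolist() for k,v in c.items()})
    cv2.imwrite(f"pics/{n}0.png",bot.snapshot(n)[:,:,::-1])
E
```

```text
pics
time_s 0.0
joint_positions [-1.2826, 0.4352, 0.0249, 1.5741, -0.0116, 1.134, -0.0751]
qd [0.0001, 0.0003, -0.002, -0.0007, -0.0005, 0.0005, -0.0002]
joint_torque [0.0012, -66.7869, 0.9855, -31.4456, -0.0604, 0.0429, 0.0002]
ee_pos [0.2379, 0.5774, 0.2369]
orientation [[-0.9246, 0.381, -0.0005], [0.381, 0.9246, -0.0015], [-0.0001, -0.0016, -1.0]]
wrist_force [-0.1934, 0.1018, -0.2616]
torque [-0.0066, 0.033, 0.0613]
finger_gap 0.0919
0.011
scene {'fx': 379.0635, 'fy': 379.0635, 'cx': 318.6957, 'cy': 196.5935, 'dist_coeffs': [0.0185, 0.0, 0.0, 0.0, 0.0], 'origin': [1.2313, -0.5099, 1.1257], 'rotation': [[0.4527, -0.6783, 0.5788], [0.8916, 0.3372, -0.3022], [0.0098, 0.6529, 0.7574]]}
side {'fx': 380.5146, 'fy': 380.5146, 'cx': 309.8829, 'cy': 200.3198, 'dist_coeffs': [0.0049, 0.0, 0.0, 0.0, 0.0], 'origin': [0.1332, -0.8954, 1.02], 'rotation': [[0.9276, 0.2746, -0.2534], [-0.3736, 0.6805, -0.6303], [-0.0006, 0.6793, 0.7338]]}
wrist {'fx': 310.1259, 'fy': 310.1259, 'cx': 320.3257, 'cy': 197.3945, 'dist_coeffs': [-0.027, 0.0, 0.0, 0.0, 0.0], 'origin': [0.1635, 0.6085, 0.3842], 'rotation': [[0.381, -0.8835, -0.2725], [0.9246, 0.3638, 0.113], [-0.0007, -0.295, 0.9555]]}
```

View pics/scene0.png

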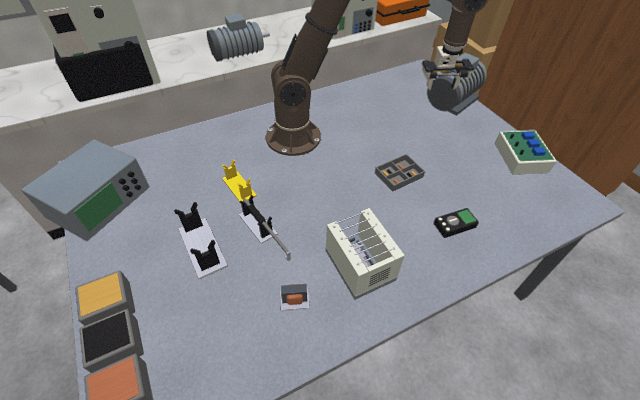

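View pics/side0.png

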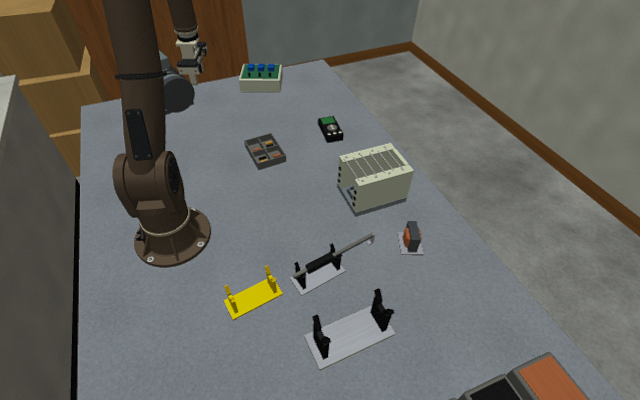

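View pics/wrist0.png

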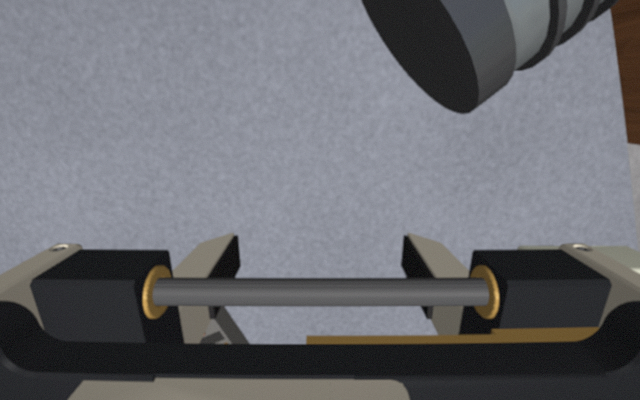

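The scene picture shows the rod (handle about 255,212, hook about 289,256) on the small white/black rest. The larger white rest and the yellow one are decoys. The unit is at about (365,250). Next I'll enlarge these areas.

```bash
python3 - <<'E'
import cv2
a=cv2.imread("pics/scene0.png"); b=cv2.imread("pics/side0.png")
def c(im,x,y,w,h,s,n): cv2.imwrite(n,cv2.resize(im[y:y+h,x:x+w],None,fx=s,fy=s,interpolation=cv2.INTER_CUBIC))
c(a,220,180,90,75+10,7,"pics/s_rod.png")
c(a,315,200,100,100,6,"pics/s_unit.png")
c(b,280,220,105,80,7,"pics/d_rod.png")
c(b,325,135,100,85,7,"pics/d_unit.png")
E
```

```text
(no output)
```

View pics/s_rod.png

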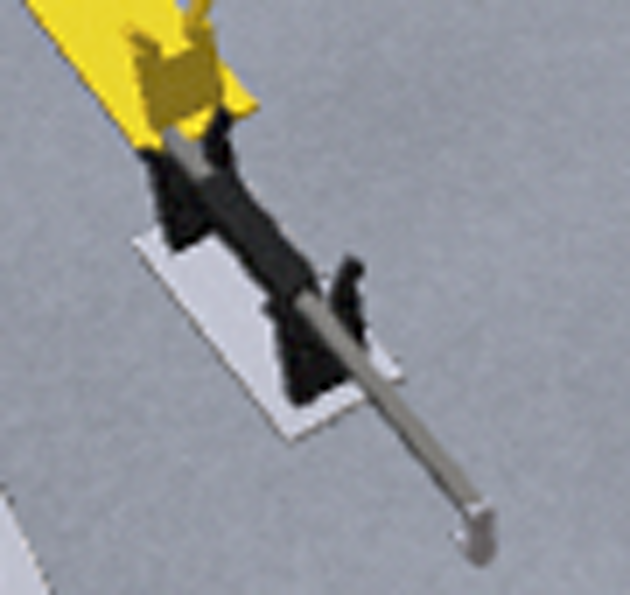

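View pics/s_unit.png

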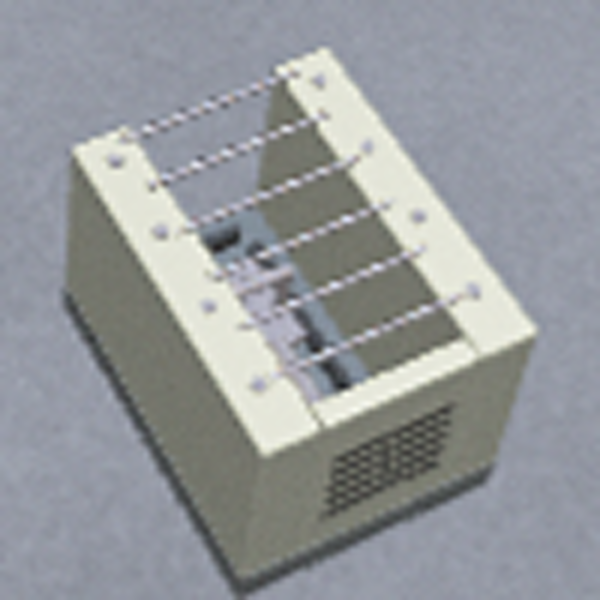

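View pics/d_rod.png

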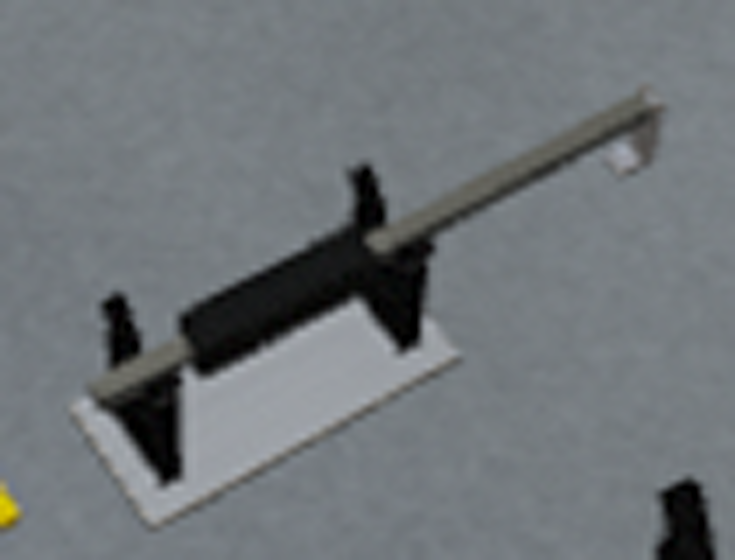

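View pics/d_unit.png

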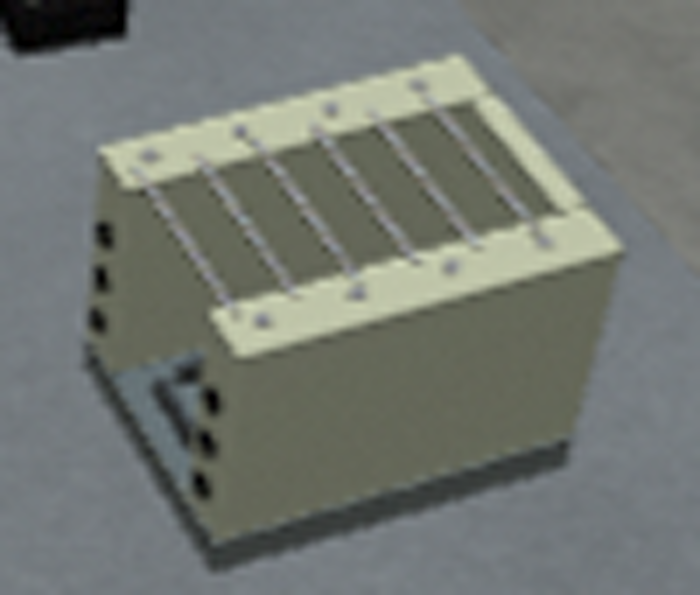

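```bash
cat > h.py <<'E'
import numpy as np, cv2
from scipy.optimize import least_squares
from bench import bot
def proj(c,P):
    P=np.atleast_2d(P).astype(float)
    q=(P-np.array(c["origin"]))@np.array(c["rotation"])
    q=q*[1,-1,-1]
    K=np.array([[c["fx"],0,c["cx"]],[0,c["fy"],c["cy"]],[0,0,1]])
    return cv2.projectPoints(q,np.zeros(3),np.zeros(3),K,np.array(c["dist_coeffs"]))[0][:,0]
def ray(c,uv):
    K=np.array([[c["fx"],0,c["cx"]],[0,c["fy"],c["cy"]],[0,0,1]])
    n=cv2.undistortPoints(np.array([[uv]],float),K,np.array(c["dist_coeffs"]))[0,0]
    return np.array(c["rotation"])@np.array([n[0],-n[1],-1])
def onplane(c,uv,z):
    d=ray(c,uv);o=np.array(c["origin"]);return o+d*(z-o[2])/d[2]
def T(p,P):
    P=np.atleast_2d(P);x,y,a=p[:3];R=np.array([[np.cos(a),-np.sin(a),0],[np.sin(a),np.cos(a),0],[0,0,1]])
    return P@R.T+[x,y,0]
def fit(obs,p0):
    f=lambda p:np.concatenate([(proj(c,T(p,P))-uv).ravel() for c,P,uv in obs])
    r=least_squares(f,p0);return r.x,r.fun.reshape(-1,2)
E
python3 - <<'E'
from h import *
A=bot.get_calibration("scene");B=bot.get_calibration("side")
mm=lambda *a:np.array(a)/1000
obs=[(A,mm([0,80,155],[0,-80,155],[205,80,155],[205,-80,155]),np.array([[369.7,208],[327,225],[404.5,255.3],[359.2,276.2]])),
(B,mm([0,80,155],[0,-80,155],[205,80,155],[205,-80,155],[0,-80,0]),np.array([[339.3,156.4],[359,186],[390.7,142.9],[413.9,170.7],[355.3,216.4]]))]
p,r=fit(obs,[.6,-.1,-.3]);print("unit",p,"\n",r.round(1).tolist())
obs=[(A,mm([-80,-35,8],[80,-35,8],[80,35,8]),np.array([[239.3,214.3],[261.7,242.9],[277.6,233.7]])),
(B,mm([-80,35,8],[-80,-35,8],[80,-35,8]),np.array([[290,278.3],[302.1,295.3],[345.7,271]])),
(A,mm([204,0,70]),np.array([[290,252.1]])),(B,mm([204,0,70],[-90,0,70]),np.array([[372.9,233.6],[293.9,276.1]]))]
p2,r=fit(obs,[.4,-.3,.3]);print("rest",p2,"\n",r.round(1).tolist())
print("tip",T(p2,mm([204,0,0])))
a=cv2.imread("pics/scene0.png")[225:275,335:395]
cv2.imwrite("pics/bar.png",cv2.resize(a,None,fx=12,fy=12,interpolation=cv2.INTER_CUBIC))
for x in (104,58,38): print(x,proj(A,T(p,mm([x,-18,75],[x,18,75]))).round(1).tolist())
E
```

```text
unit [ 0.60448351 -0.07322224 -0.01462493] 
 [[-0.2, -0.8], [-0.7, -0.9], [0.6, -0.1], [-0.6, -0.2], [-0.2, -1.0], [0.5, -0.2], [0.4, -0.9], [0.9, -0.6], [0.0, 0.7]]
rest [ 0.39300579 -0.32162519  0.18601798] 
 [[-0.8, -0.2], [-0.3, -0.2], [0.4, -0.9], [0.6, -0.7], [0.6, -0.3], [0.8, -1.1], [-1.2, -0.2], [0.2, -0.7], [-0.9, 0.6]]
tip [[ 0.59348648 -0.28389599  0.        ]]
104 [[357.3, 255.6], [366.9, 251.5]]
58 [[350.4, 244.8], [359.8, 240.8]]
38 [[347.4, 240.2], [356.8, 236.4]]
```

View pics/bar.png

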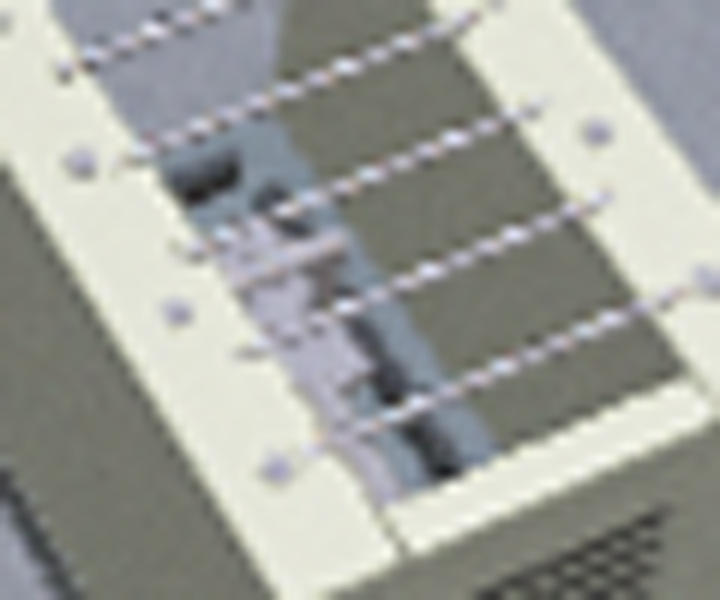

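Bar endpoints are near (355.4,248.3) and (363.8,245.0), so the bar is at roughly unit x of 75–85. I'll refine that later from the wrist. Next I'll plan an arc to a pose above the rest.

```bash
cat >> h.py <<'E'
from scipy.spatial.transform import Rotation as Ro
def sim(p,R,rows):
    p=np.array(p,float);R=np.array(R,float)
    for t,a in rows:
        p=p+R@np.array(t)/100;R=R@Ro.from_rotvec(a).as_matrix()
    return p,R
def yaw(R): return np.arctan2(R[1,0],R[0,0])
def rel(goal,yw):
    """shift (cm) in tool axes and turn to reach goal with tool down at yaw"""
    s=bot.read_state();R=np.array(s["orientation"]);p=np.array(s["ee_pos"])
    c,n=np.cos(yw),np.sin(yw);G=np.array([[c,n,0],[n,-c,0],[0,0,-1.]])
    print("pos",p.round(4),"yaw",round(float(yaw(R)),4),"t",s["time_s"],"F",np.round(s["wrist_force"],1))
    print("shift cm",(R.T@(np.array(goal)-p)*100).round(2),"turn",Ro.from_matrix(R.T@G).as_rotvec().round(4))
E
python3 - <<'E'
from h import *
s=bot.read_state()
for n in (25,):
  p,R=sim(s["ee_pos"],s["orientation"],[([0,0,-4],[0,0,0])]*2+[([-4.75,1.1,0],[0,0,.102])]*n);print(p,yaw(R))
A=bot.get_calibration("scene");print(proj(A,[[0,0,0]]),onplane(A,(455,108),0))
E
```

```text
[ 0.40494007 -0.32193136  0.31810483] 0.20071657759737396
[[293.5752906  136.55013705]] [0.15668107 0.79999845 0.        ]
```

step_arm:
  commands:
    - [[0,0,-4],[0,0,0]]
    - [[0,0,-4],[0,0,0]]
    - [[-4.75,1.1,0],[0,0,0.102]]
    - [[-4.75,1.1,0],[0,0,0.102]]
    - [[-4.75,1.1,0],[0,0,0.102]]

```text
time_s: 0.65
ee_pos: [0.38, 0.5395, 0.3177]
orientation: [[-0.765, 0.644, 0.0], [0.644, 0.765, 0.0], [0.0, 0.0, -1.0]]
wrist_force: [1.1, 0.5, 0.9]
finger_gap: 0.0916
```

step_arm:
  commands:
    - [[-4.75,1.1,0],[0,0,0.102]]
    - [[-4.75,1.1,0],[0,0,0.102]]
    - [[-4.75,1.1,0],[0,0,0.102]]
    - [[-4.75,1.1,0],[0,0,0.102]]
    - [[-4.75,1.1,0],[0,0,0.102]]

```text
time_s: 1.15
ee_pos: [0.5687, 0.3879, 0.3171]
orientation: [[-0.352, 0.936, -0.0], [0.936, 0.352, -0.001], [-0.0, -0.001, -1.0]]
wrist_force: [-0.6, -0.1, -0.7]
finger_gap: 0.0914
```

step_arm:
  commands:
    - [[-4.75,1.1,0],[0,0,0.102]]
    - [[-4.75,1.1,0],[0,0,0.102]]
    - [[-4.75,1.1,0],[0,0,0.102]]
    - [[-4.75,1.1,0],[0,0,0.102]]
    - [[-4.75,1.1,0],[0,0,0.102]]

```text
time_s: 1.65
ee_pos: [0.659, 0.1639, 0.3171]
orientation: [[0.15, 0.989, -0.0], [0.989, -0.15, -0.0], [-0.0, -0.0, -1.0]]
wrist_force: [1.3, -0.8, -0.4]
finger_gap: 0.0922
```

step_arm:
  commands:
    - [[-4.75,1.1,0],[0,0,0.102]]
    - [[-4.75,1.1,0],[0,0,0.102]]
    - [[-4.75,1.1,0],[0,0,0.102]]
    - [[-4.75,1.1,0],[0,0,0.102]]
    - [[0,0,0],[0,0,0]]

```text
time_s: 2.15
ee_pos: [0.6427, -0.0373, 0.3185]
orientation: [[0.539, 0.842, 0.0], [0.842, -0.539, -0.004], [-0.004, 0.002, -1.0]]
wrist_force: [-0.3, -0.4, 0.9]
finger_gap: 0.0919
```

```bash
python3 - <<'E'
from h import *
s=bot.read_state();rel([.57,-.075,.318],-.0146)
print(sim(s["ee_pos"],s["orientation"],[([-1.1,0.1,0],[0,0,.127])]*8))
E
```

```text
pos [ 0.6427 -0.0373  0.3185] yaw 1.0016 t 2.15 F [-0.3 -0.4  0.9]
shift cm [-7.1  -4.09  0.07] turn [0.004  0.0021 1.0162]
(array([ 0.57517727, -0.08834384,  0.31874001]), array([[ 9.99895943e-01, -1.44257631e-02,  9.66999660e-06],
       [-1.44255873e-02, -9.99886653e-01, -4.31091801e-03],
       [ 7.18571824e-05,  4.31032993e-03, -9.99990708e-01]]))
```

step_arm:
  commands:
    - [[-1.1,0,0],[0,0,0.127]]
    - [[-1.1,0,0],[0,0,0.127]]
    - [[-1.1,0,0],[0,0,0.127]]
    - [[-1.1,0,0],[0,0,0.127]]
    - [[-1.1,0,0],[0,0,0.127]]

```text
time_s: 2.65
ee_pos: [0.6051, -0.0649, 0.3174]
orientation: [[0.93, 0.368, -0.001], [0.368, -0.93, 0.0], [-0.0, -0.0, -1.0]]
wrist_force: [-0.1, -0.2, 0.3]
finger_gap: 0.0916
```

step_arm:
  commands:
    - [[-1.1,0,0],[0,0,0.127]]
    - [[-1.1,0,0],[0,0,0.127]]
    - [[-1.1,0,0],[0,0,0.127]]
    - [[0,0,0],[0,0,0]]
    - [[0,0,0],[0,0,0]]

```text
time_s: 3.15
ee_pos: [0.5741, -0.0725, 0.3177]
orientation: [[1.0, 0.005, 0.0], [0.005, -1.0, 0.0], [0.0, -0.0, -1.0]]
wrist_force: [0.9, -0.1, 0.5]
finger_gap: 0.0918
```

```bash
python3 - <<'E'
from h import *
c=bot.get_calibration("wrist");im=bot.snapshot("wrist")[:,:,::-1]
np.save("w1.npy",c,allow_pickle=True);cv2.imwrite("pics/w1.png",im)
p=[.6045,-.0732,-.0146]
for x in (104,58): print(x,proj(c,T(p,np.array([[x,-18,75],[x,18,75]])/1000)).round(1).tolist())
rel([.57,-.075,.318],-.0146)
E
```

```text
104 [[339.1, 52.8], [308.0, 52.1]]
58 [[337.7, 94.4], [307.6, 93.8]]
pos [ 0.5743 -0.0725  0.3177] yaw 0.0052 t 3.2 F [-0.2  1.   0. ]
shift cm [-0.43  0.25 -0.03] turn [-0.0001 -0.0001  0.0198]
```

View pics/w1.png

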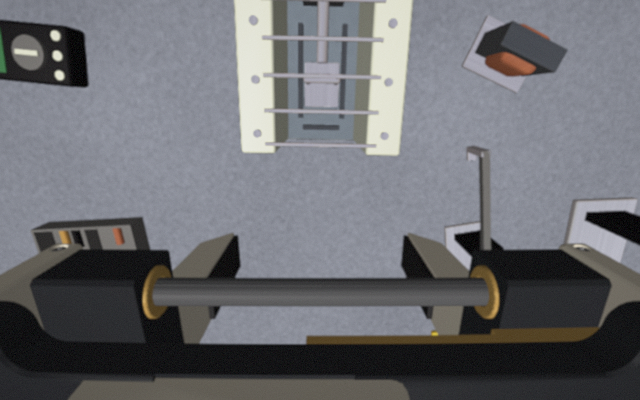

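The wrist view shows the unit upright at columns 237–412, the stop block near row 127 and the bolt plate at rows 62–108. The hook is at (475,152). I'll enlarge it.

```bash
python3 - <<'E'
from h import *
im=cv2.imread("pics/w1.png")
cv2.imwrite("pics/w1c.png",cv2.resize(im[40:165,230:420],None,fx=4.2,fy=4.2,interpolation=cv2.INTER_CUBIC))
E
```

```text
(no output)
```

View pics/w1c.png

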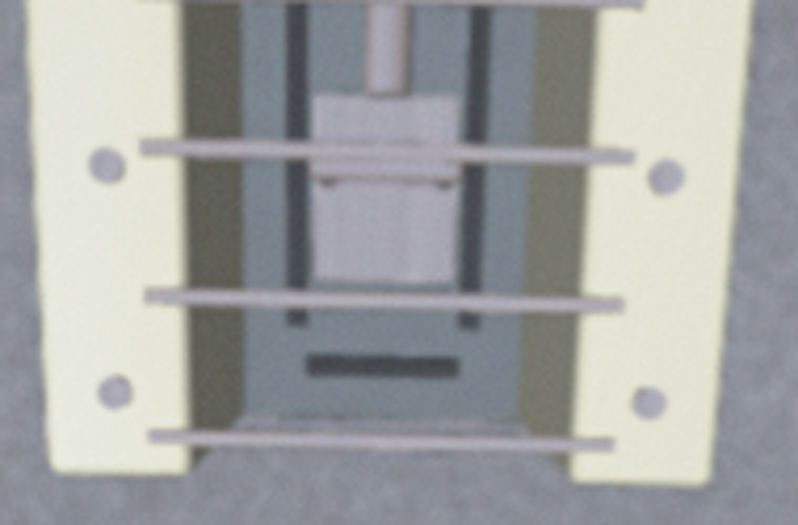

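```bash
python3 - <<'E'
from h import *
A=bot.get_calibration("scene");B=bot.get_calibration("side");c=np.load("w1.npy",allow_pickle=True).item()
mm=lambda *a:np.array(a)/1000
top=mm([0,80,155],[0,-80,155],[205,80,155],[205,-80,155])
oA=(A,top,np.array([[369.7,208],[327,225],[404.5,255.3],[359.2,276.2]]))
oB=(B,np.vstack([top,mm([0,-80,0])]),np.array([[339.3,156.4],[359,186],[390.7,142.9],[413.9,170.7],[355.3,216.4]]))
# wrist: wires' ends at inner bay edges (wire tops centre z 155.8), rows from crop
cr=lambda *u:np.array(u)/4.2+[230,40]
oW=(c,mm([0,80,155],[0,-80,155],[0,45,155],[0,-45,155]),cr([51,473],[711,485],[191,473],[573,485]))
for o in ([oW],[oA,oB,oW]):
  p,r=fit(o,[.6,-.07,0]);print(p.round(4),r.round(1).tolist())
print("wire rows pred vs 440,300,152:",[( proj(c,T(p,mm([x,0,156]))) -[230,40])*4.2 for x in(10,42,74)])
for nm,uv,z,off in [("front",(386,282),40,31.5),("rear",(386,95),40,-23),("bar",(386,165),75,0)]:
  P=onplane(c,cr(uv),z/1000); a=p[2]
  d=(P-[p[0],p[1],0]); print(nm,((d[0]*np.cos(a)+d[1]*np.sin(a))*1000+off).round(1),(-d[0]*np.sin(a)+d[1]*np.cos(a)).round(4),P.round(4))
E
```

```text
[ 0.6035 -0.0722 -0.016 ] [[-0.9, -0.2], [1.1, 0.3], [0.6, 0.5], [-0.7, -0.5]]
[ 0.6036 -0.0724 -0.0168] [[-0.1, -1.0], [-0.6, -1.3], [0.5, -0.3], [-0.7, -0.5], [-0.4, -1.1], [0.1, -0.3], [0.2, -0.9], [0.6, -0.6], [-0.4, 0.6], [-0.8, -0.5], [1.2, 0.2], [0.7, 0.3], [-0.6, -0.6]]
wire rows pred vs 440,300,152: [array([[383.26316516, 436.68263217]]), array([[386.47092486, 296.36320525]]), array([[389.87287398, 147.58713427]])]Traceback (most recent call last):
  File "<stdin>", line 14, in <module>
  File "h.py", line 15, in onplane
    d=ray(c,uv);o=np.array(c["origin"]);return o+d*(z-o[2])/d[2]
  File "h.py", line 12, in ray
    n=cv2.undistortPoints(np.array([[uv]],float),K,np.array(c["dist_coeffs"]))[0,0]
      ~~~~~~~~~~~~~~~~~~~^^^^^^^^^^^^^^^^^^^^^^^^^^^^^^^^^^^^^^^^^^^^^^^^^^^^^
cv2.error: OpenCV(4.12.0) /io/opencv/modules/core/src/matrix_transform.cpp:181: error: (-215:Assertion failed) _src.dims() <= 2 && esz <= 32 in function 'transpose'
```

```bash
python3 - <<'E'
from h import *
c=np.load("w1.npy",allow_pickle=True).item()
p=[.6035,-.0722,-.0165]
cr=lambda u:np.array(u)/4.2+[230,40]
for nm,uv,z,off in [("front",(386,282),40,31.5),("rear",(386,95),40,-23),("bar",(386,165),75,0)]:
  P=onplane(c,cr(uv),z/1000); a=p[2]
  d=(P-[p[0],p[1],0]); print(nm,((d[0]*np.cos(a)+d[1]*np.sin(a))*1000+off).round(1),(-d[0]*np.sin(a)+d[1]*np.cos(a)).round(4),P.round(4))
rel([.393,-.3216,.25],.186)
for sc in ([-2,2.2,.5],): pass
E
```

```text
front 74.9 -0.0005 [ 0.6469 -0.0734  0.04  ]
rear 75.0 0.0008 [ 0.7015 -0.073   0.04  ]
bar 75.7 0.0004 [ 0.6792 -0.073   0.075 ]
pos [ 0.5743 -0.0725  0.3177] yaw 0.0052 t 3.2 F [-0.2  1.   0. ]
shift cm [-18.26  24.82   6.76] turn [-1.000e-04 -1.000e-04 -1.808e-01]
```

Wrist, plate and bar measurements agree: the bar is at unit x of about 75 mm, y of about 0, which is world (0.6785,-0.0733). Now I'll move above the rest.

step_arm:
  commands:
    - [[-3.65,4.96,0],[0,0,0]]
    - [[-3.65,4.96,0],[0,0,0]]
    - [[-3.65,4.96,0],[0,0,0]]
    - [[-3.65,4.96,0],[0,0,0]]
    - [[-3.65,4.96,0],[0,0,-0.09]]

```text
time_s: 3.7
ee_pos: [0.4251, -0.2759, 0.3179]
orientation: [[0.995, 0.095, 0.001], [0.095, -0.995, -0.0], [0.001, 0.001, -1.0]]
wrist_force: [1.0, -0.8, 0.0]
finger_gap: 0.0917
```

step_arm:
  commands:
    - [[0,0,0],[0,0,-0.09]]
    - [[0,0,0],[0,0,0]]
    - [[0,0,0],[0,0,0]]

```text
time_s: 4.0
ee_pos: [0.4267, -0.2738, 0.3177]
orientation: [[0.984, 0.18, 0.0], [0.18, -0.984, 0.0], [0.0, -0.0, -1.0]]
wrist_force: [0.0, 0.5, -0.2]
finger_gap: 0.0915
```

```bash
python3 - <<'E'
from h import *
c=bot.get_calibration("wrist");im=bot.snapshot("wrist")[:,:,::-1]
np.save("w2.npy",c,allow_pickle=True);cv2.imwrite("pics/w2.png",im)
p=[.393,-.3216,.186]
print(proj(c,T(p,np.array([[204,0,70],[62,-9,91],[62,9,91],[80,35,8],[80,-35,8],[-80,35,8]])/1000)).round(1).tolist())
rel([.393,-.3216,.25],.186)
E
```

```text
[[355.8, 27.1], [362.0, 153.1], [347.1, 153.2], [324.7, 131.7], [373.0, 131.6], [324.8, 233.5]]
pos [ 0.4269 -0.2735  0.3176] yaw 0.1816 t 4.05 F [0.6 0.3 0.9]
shift cm [-4.2   4.12  6.76] turn [-0.0001  0.0002 -0.0044]
```

View pics/w2.png

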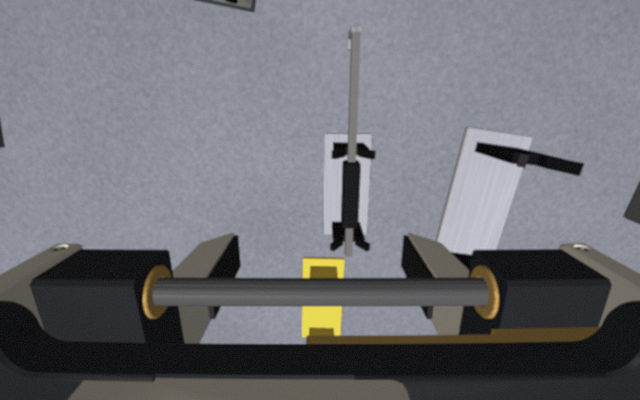

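```bash
python3 - <<'E'
from h import *
im=cv2.imread("pics/w2.png")
cv2.imwrite("pics/w2c.png",cv2.resize(im[120:260,300:400],None,fx=4.2,fy=4.2,interpolation=cv2.INTER_CUBIC))
cv2.imwrite("pics/w2d.png",cv2.resize(im[15:125,310:400],None,fx=5,fy=5,interpolation=cv2.INTER_CUBIC))
E
```

```text
(no output)
```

View pics/w2c.png

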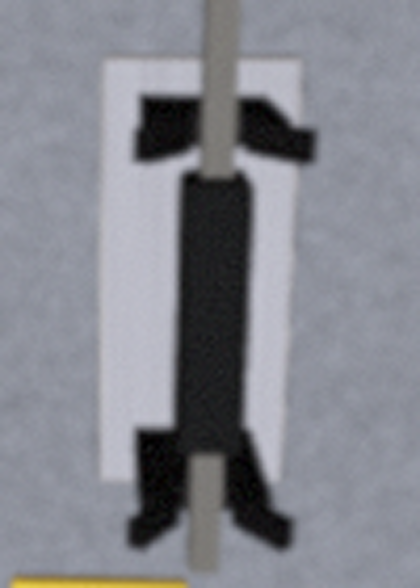

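View pics/w2d.png

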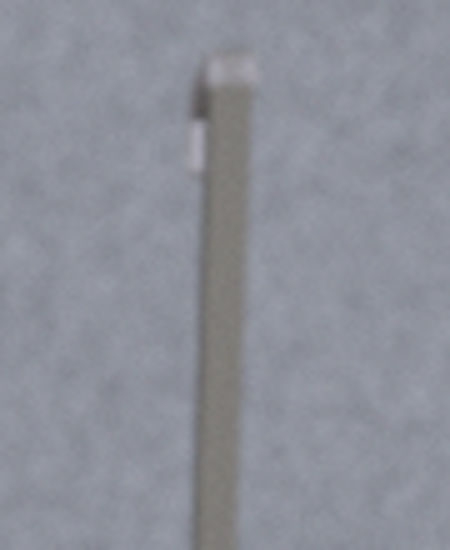

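```bash
python3 - <<'E'
from h import *
c=np.load("w2.npy",allow_pickle=True).item()
mm=lambda *a:np.array(a)/1000
cr=lambda *u:np.array(u)/4.2+[300,120]
p,r=fit([(c,mm([80,35,8],[80,-35,8],[-80,35,8],[-80,-35,8]),cr([104,59],[302,60],[101,481],[281,482]))],[.39,-.32,.18]);print("rest",p.round(4),r.round(1).tolist())
p,r=fit([(c,mm([204,0,70],[-90,0,70],[45,0,78],[-45,0,78]),np.vstack([np.array([[233,52]])/5+[310,15],cr([202,572],[217,172],[210,452])]))],[.39,-.32,.18]);print("rod",p.round(4),r.round(1).tolist())
rel([p[0],p[1],.16],p[2])
E
```

```text
rest [ 0.3898 -0.3209  0.1783] [[-0.5, -0.3], [0.5, -0.4], [-0.4, 0.5], [0.4, 0.4]]
rod [ 0.3958 -0.3192  0.1739] [[-0.2, -1.3], [-0.0, -0.6], [0.5, 1.4], [-0.3, 0.8]]
pos [ 0.4269 -0.2735  0.3176] yaw 0.1816 t 4.05 F [0.6 0.3 0.9]
shift cm [-3.88  3.94 15.76] turn [-0.0001  0.0002  0.0076]
```

```bash
python3 - <<'E'
from h import *
c=np.load("w2.npy",allow_pickle=True).item()
p=[.395,-.3195,.177]
for z in (.09,.12,.15):
  for uv in ((477,147),(582,170),(440,250)):
    P=onplane(c,uv,z);d=P[:2]-p[:2];a=p[2];print(z,uv,(d@[np.cos(a),np.sin(a)]).round(3),(d@[-np.sin(a),np.cos(a)]).round(3))
# yellow
for uv in((303,260),(344,258)):
    P=onplane(c,uv,.008);d=P[:2]-p[:2];print('y',(d@[np.cos(a),np.sin(a)]).round(3),(d@[-np.sin(a),np.cos(a)]).round(3))
rel([p[0],p[1],.16],p[2])
E
```

```text
0.09 (477, 147) 0.068 -0.15
0.09 (582, 170) 0.041 -0.288
0.09 (440, 250) -0.07 -0.121
0.12 (477, 147) 0.072 -0.135
0.12 (582, 170) 0.047 -0.262
0.12 (440, 250) -0.055 -0.108
0.15 (477, 147) 0.076 -0.119
0.15 (582, 170) 0.053 -0.236
0.15 (440, 250) -0.04 -0.095
y -0.13 0.068
y -0.126 0.001
pos [ 0.4269 -0.2735  0.3176] yaw 0.1816 t 4.05 F [0.6 0.3 0.9]
shift cm [-3.96  3.95 15.76] turn [-0.0001  0.0002  0.0046]
```

step_arm:
  commands:
    - [[-2,2,3],[0,0,0.005]]
    - [[-1.96,1.95,3.3],[0,0,0]]
    - [[0,0,4.5],[0,0,0]]
    - [[0,0,4.5],[0,0,0]]
    - [[0,0,0],[0,0,0]]
  claw: 0.6

```text
time_s: 4.55
ee_pos: [0.3921, -0.3173, 0.1602]
orientation: [[0.984, 0.176, -0.008], [0.176, -0.984, 0.004], [-0.007, -0.006, -1.0]]
wrist_force: [0.0, -0.4, 0.8]
finger_gap: 0.0573
```

```bash
python3 - <<'E'
from h import *
c=bot.get_calibration("wrist");im=bot.snapshot("wrist")[:,:,::-1]
cv2.imwrite("pics/w3.png",im);rel([.395,-.3195,.057],.177)
E
```

```text
pos [ 0.3932 -0.3188  0.1631] yaw 0.1763 t 4.6 F [-0.3 -0.7  0.8]
shift cm [ 0.21  0.14 10.61] turn [-0.0031  0.0047 -0.0007]
```

View pics/w3.png

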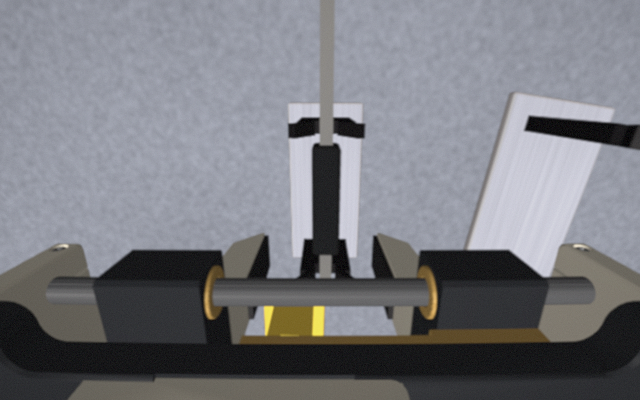

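step_arm:
  commands:
    - [[0.2,0.15,3],[-0.003,0.005,0]]
    - [[0,0,0],[0,0,0]]
    - [[0,0,0],[0,0,0]]

```text
time_s: 4.9
ee_pos: [0.397, -0.3218, 0.1365]
orientation: [[0.984, 0.175, 0.006], [0.175, -0.984, -0.003], [0.006, 0.004, -1.0]]
wrist_force: [0.3, 0.6, -0.3]
finger_gap: 0.055
```

```bash
python3 - <<'E'
from h import *
c=bot.get_calibration("wrist");im=bot.snapshot("wrist")[:,:,::-1]
cv2.imwrite("pics/w4.png",cv2.resize(im[100:280,240:400],None,fx=3.3,fy=3.3,interpolation=cv2.INTER_CUBIC));rel([.395,-.3195,.057],.177)
print(proj(c,T([.395,-.3195,.177],np.array([[45,11,78],[45,-11,78],[-45,11,78],[-45,-11,78]])/1000)).round(1).tolist())
print(((proj(c,T([.395,-.3195,.177],np.array([[45,11,78],[45,-11,78],[-45,11,78],[-45,-11,78]])/1000))-[240,100])*3.3).round())
E
```

```text
pos [ 0.3972 -0.322   0.1368] yaw 0.1763 t 4.95 F [-0.3 -0.7  1.1]
shift cm [-0.22 -0.32  7.98] turn [ 0.0043 -0.0067 -0.0007]
[[300.5, 159.0], [333.4, 158.9], [302.8, 277.3], [332.0, 277.3]]
[[200. 195.]
 [308. 195.]
 [207. 585.]
 [303. 585.]]
```

View pics/w4.png

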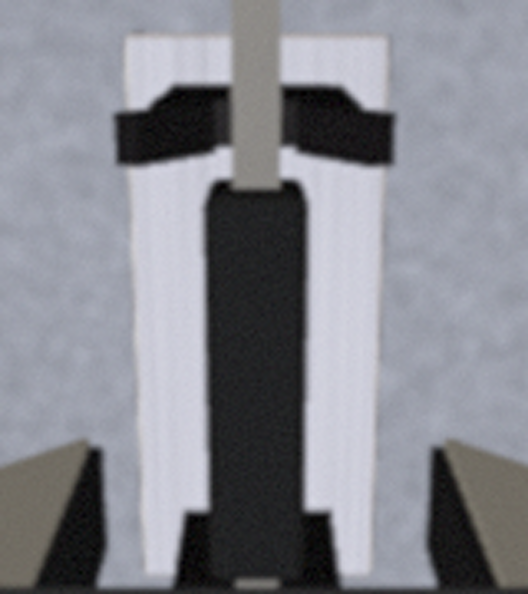

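step_arm:
  commands:
    - [[-0.2,-0.25,2.5],[0.004,-0.007,0]]
    - [[0,0,2.5],[0,0,0]]
    - [[0,0,2],[0,0,0]]
    - [[0,0,0.95],[0,0,0]]
    - [[0,0,0],[0,0,0]]

```text
time_s: 5.45
ee_pos: [0.394, -0.3195, 0.0556]
orientation: [[0.985, 0.175, -0.002], [0.175, -0.985, 0.001], [-0.002, -0.001, -1.0]]
wrist_force: [-0.4, 0.2, 0.7]
finger_gap: 0.0547
```

step_arm:
  commands:
    - [[0,0,0],[0,0,0]]
    - [[0,0,0],[0,0,0]]

```text
time_s: 5.65
ee_pos: [0.3944, -0.32, 0.0564]
orientation: [[0.985, 0.175, -0.0], [0.175, -0.985, -0.0], [-0.0, 0.0, -1.0]]
wrist_force: [-0.4, 0.7, 0.1]
finger_gap: 0.0552
```

step_arm:
  commands:
    - [[0,0,0],[0,0,0]]
    - [[0,0,0],[0,0,0]]
    - [[0,0,0],[0,0,0]]
    - [[0,0,0],[0,0,0]]
    - [[0,0,0],[0,0,0]]
  claw: 0
  newtons: 55

```text
time_s: 6.15
ee_pos: [0.3937, -0.3195, 0.0552]
orientation: [[0.985, 0.175, -0.002], [0.175, -0.985, 0.001], [-0.002, -0.001, -1.0]]
wrist_force: [-0.4, -0.4, 1.2]
finger_gap: 0.0216
```

step_arm:
  commands:
    - [[0,0,0],[0,0,0]]
    - [[0,0,0],[0,0,0]]
    - [[0,0,0],[0,0,0]]

```text
time_s: 6.45
ee_pos: [0.3937, -0.3195, 0.0552]
orientation: [[0.985, 0.175, -0.002], [0.175, -0.985, 0.001], [-0.002, -0.001, -1.0]]
wrist_force: [0.7, -0.1, 0.9]
finger_gap: 0.0215
```

step_arm:
  commands:
    - [[0,0,-2],[0,0,0]]
    - [[0,0,-3],[0,0,0]]
    - [[0,0,-3.5],[0,0,0]]
    - [[0,0,-3.5],[0,0,0]]
    - [[0,0,-3],[0,0,0]]

```text
time_s: 6.95
ee_pos: [0.3936, -0.3195, 0.2066]
orientation: [[0.985, 0.174, -0.002], [0.174, -0.985, 0.001], [-0.002, -0.001, -1.0]]
wrist_force: [0.9, -0.1, -2.4]
finger_gap: 0.0215
```

step_arm:
  commands:
    - [[0,0,0],[0,0,0]]
    - [[0,0,0],[0,0,0]]
    - [[0,0,0],[0,0,0]]

```text
time_s: 7.25
ee_pos: [0.3934, -0.3187, 0.2039]
orientation: [[0.985, 0.175, -0.004], [0.175, -0.985, 0.002], [-0.003, -0.003, -1.0]]
wrist_force: [-0.1, -1.0, -2.4]
finger_gap: 0.0217
```

```bash
python3 - <<'E'
from h import *
for n in("wrist","side"):
  c=bot.get_calibration(n);im=bot.snapshot(n)[:,:,::-1];np.save(n+"5.npy",c,allow_pickle=True)
  cv2.imwrite(f"pics/{n}5.png",im)
s=bot.read_state();print(s["ee_pos"],yaw(np.array(s["orientation"])))
E
```

```text
[ 0.39331293 -0.31897584  0.20394775] 0.1756535102086816
```

View pics/wrist5.png

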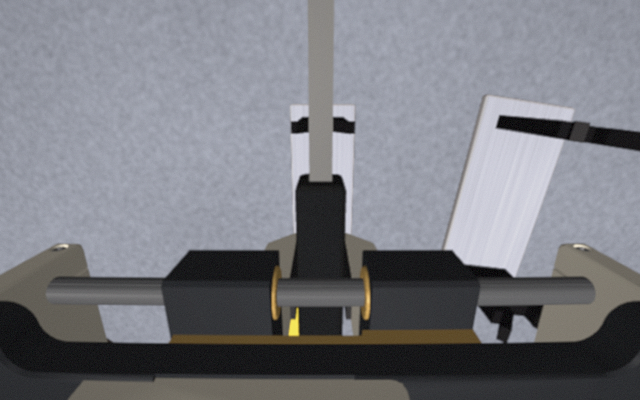

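View pics/side5.png

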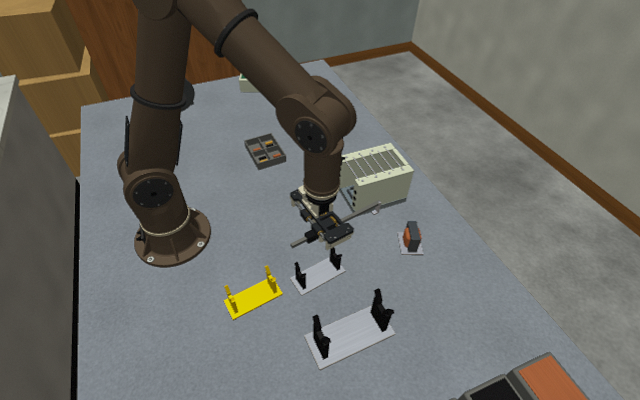

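The rod is lifted and level, with the hook visible in the side view near (376,211). I'll enlarge to locate the hook relative to the tool.

```bash
python3 - <<'E'
from h import *
im=cv2.imread("pics/side5.png")
cv2.imwrite("pics/side5c.png",cv2.resize(im[185:260,280:395],None,fx=6.8,fy=6.8,interpolation=cv2.INTER_CUBIC))
im=bot.snapshot("scene")[:,:,::-1]
s=bot.read_state();print(s["ee_pos"])
cv2.imwrite("pics/scene5.png",im)
cv2.imwrite("pics/scene5c.png",cv2.resize(im[180:270,230:340],None,fx=6.5,fy=6.5,interpolation=cv2.INTER_CUBIC))
E
```

```text
[ 0.39338519 -0.3191454   0.20410933]
```

View pics/side5c.png

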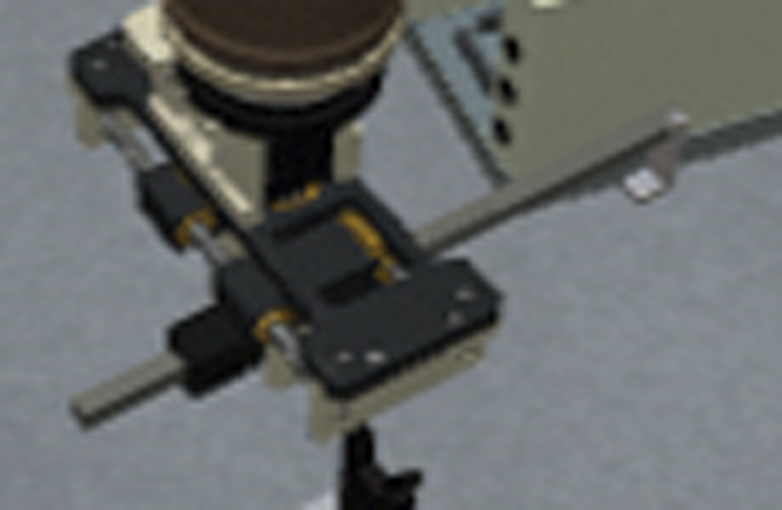

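View pics/scene5c.png

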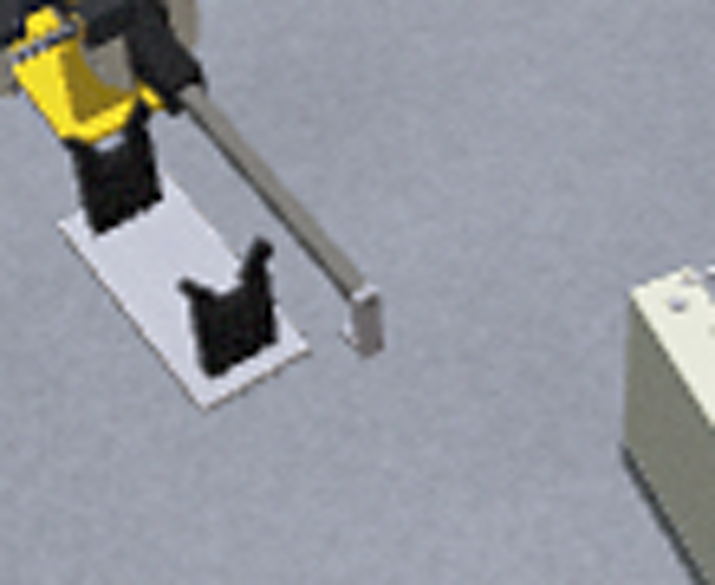

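```bash
python3 - <<'E'
from h import *
A=bot.get_calibration("scene");B=bot.get_calibration("side");W=np.load("wrist5.npy",allow_pickle=True).item()
s=bot.read_state();p=np.array(s["ee_pos"]);R=np.array(s["orientation"])
# rod pose in tool: rodx=toolx, rody=-tooly, rodz=-toolz ; params dx,dz,pitch (rod frame), y,yaw
F=np.diag([1,-1,-1.])
def w(q,P):
    P=np.array(P)/1000; return p+ (R@F@( (Ro.from_euler('zy',[q[4],q[2]]).as_matrix()@P.T).T+[q[0],q[3],q[1]]).T).T
obs=[(A,[[204,0,5],[204,0,-40]],[[287.1,224.3],[286.9,234.2]]),(B,[[204,0,5],[-90,0,5]],[[379.7,201.9],[291.8,244.6]]),(W,[[45,0,13]],[[321,177]])]
f=lambda q:np.concatenate([(proj(c,w(q,P))-uv).ravel() for c,P,uv in obs]+[[q[3]/.0007,q[4]/.005]])
r=least_squares(f,[0,.008,0,0,0],x_scale=[.01,.01,.1,.01,.1]);print(r.x.round(4),r.fun.round(1))
print(w(r.x,[[190,0,-20]]))
E
```

```text
[ 0.0044  0.0065 -0.0055  0.0005  0.0001] [ 0.4  1.9  1.4  0.8  0.8 -1.2  0.3  0.3  0.4  0.6  0.7  0. ]
[[ 0.58473972 -0.28467487  0.19096807]]
```

```bash
python3 - <<'E'
from h import *
rel([.3865,-.0686,.20],-.0165)
s=bot.read_state();print(sim(s["ee_pos"],s["orientation"],[([0.6,-4.1,0],[0,0,.032])]*6)[0])
E
```

```text
pos [ 0.3934 -0.3191  0.2041] yaw 0.1755 t 7.4 F [-0.4 -0.5 -1.3]
shift cm [  3.7  -24.79   0.45] turn [-0.0018  0.004   0.192 ]
[ 0.40573968 -0.07120413  0.20442303]
```

step_arm:
  commands:
    - [[0.2,-3,0],[0,0,0.032]]
    - [[0.2,-4.5,0],[0,0,0.032]]
    - [[0.2,-4.5,0],[0,0,0.032]]
    - [[0.2,-4.5,0],[0,0,0.032]]
    - [[0.2,-4.5,0],[0,0,0.032]]

```text
time_s: 7.9
ee_pos: [0.3805, -0.1083, 0.2048]
orientation: [[1.0, 0.014, -0.003], [0.014, -1.0, 0.001], [-0.003, -0.001, -1.0]]
wrist_force: [0.9, 0.4, -2.7]
finger_gap: 0.0219
```

step_arm:
  commands:
    - [[0,-3,0],[0,0,0.032]]
    - [[0,-1,0],[0,0,0]]
    - [[0,0,0],[0,0,0]]
    - [[0,0,0],[0,0,0]]

```text
time_s: 8.3
ee_pos: [0.381, -0.0703, 0.2052]
orientation: [[1.0, -0.016, -0.002], [-0.016, -1.0, 0.0], [-0.002, -0.0, -1.0]]
wrist_force: [0.0, -0.7, -2.1]
finger_gap: 0.0221
```

```bash
python3 - <<'E'
from h import *
rel([.3865,-.0686,.125],-.0165)
E
```

```text
pos [ 0.381  -0.0703  0.2052] yaw -0.0162 t 8.3 F [ 0.  -0.7 -2.1]
shift cm [ 0.56 -0.18  8.02] turn [-0.0003  0.0025  0.0003]
```

step_arm:
  commands:
    - [[0,-0.15,3],[0,0.002,0]]
    - [[0,0,3],[0,0,0]]
    - [[0,0,2],[0,0,0]]
    - [[0,0,0],[0,0,0]]
    - [[0,0,0],[0,0,0]]

```text
time_s: 8.8
ee_pos: [0.381, -0.0698, 0.1256]
orientation: [[1.0, -0.019, -0.001], [-0.019, -1.0, -0.001], [-0.001, 0.001, -1.0]]
wrist_force: [0.4, -0.6, -0.8]
finger_gap: 0.0219
```

```bash
python3 - <<'E'
from h import *
rel([.3865,-.0686,.125],-.0165)
for n in("wrist","side"):
  c=bot.get_calibration(n);im=bot.snapshot(n)[:,:,::-1];np.save(n+"6.npy",c,allow_pickle=True)
  cv2.imwrite(f"pics/{n}6.png",im)
  if n=="side":cv2.imwrite(f"pics/{n}6c.png",cv2.resize(im[120:240,290:430],None,fx=5.5,fy=5,interpolation=cv2.INTER_CUBIC))
E
```

```text
pos [ 0.381  -0.0698  0.1256] yaw -0.019 t 8.8 F [ 0.4 -0.6 -0.8]
shift cm [ 0.55 -0.13  0.06] turn [ 0.0006  0.0011 -0.0025]
```

View pics/wrist6.png

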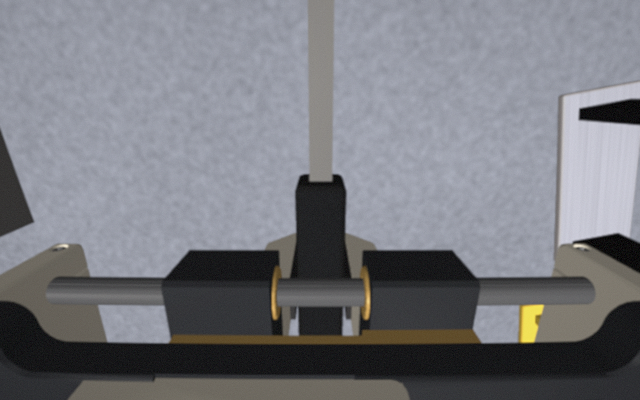

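View pics/side6c.png

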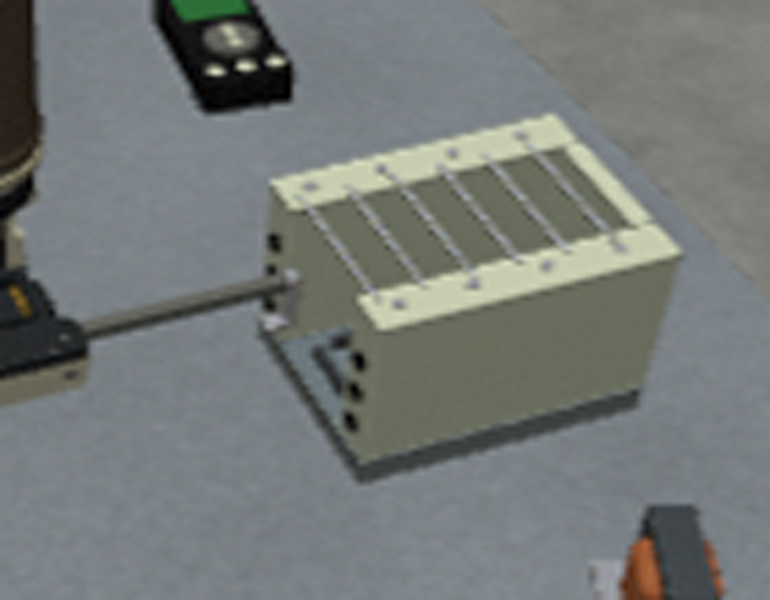

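```bash
python3 - <<'E'
from h import *
A=bot.get_calibration("scene");B=bot.get_calibration("side")
im=bot.snapshot("scene")[:,:,::-1]
cv2.imwrite("pics/scene6c.png",cv2.resize(im[160:280,280:400],None,fx=5,fy=5,interpolation=cv2.INTER_CUBIC))
s=bot.read_state();p=np.array(s["ee_pos"]);R=np.array(s["orientation"]);print(p)
for dx,dz in((.0015,.0095),(.0045,.0065),(.003,.009)):
    P=p+R@np.array([[.204+dx,0,-dz-.005],[.204+dx,0,-dz+.04]]).T.T[0]; Q=p+R@np.array([.204+dx,0,-dz+.04])
    print(dx,dz,P.round(4),[((proj(B,x)-[290,120])*[5.5,5]).round(0).tolist() for x in(P,Q)],[((proj(A,x)-[280,160])*5).round(0).tolist() for x in(P,Q)])
E
```

```text
[ 0.3819483  -0.06870984  0.12637337]
0.0015 0.0095 [ 0.5874 -0.0722  0.1412] [[[296.0, 271.0]], [[292.0, 318.0]]] [[[328.0, 271.0]], [[324.0, 312.0]]]
0.0045 0.0065 [ 0.5904 -0.0722  0.1383] [[[301.0, 273.0]], [[296.0, 320.0]]] [[[330.0, 277.0]], [[326.0, 318.0]]]
0.003 0.009 [ 0.5889 -0.0722  0.1407] [[[299.0, 271.0]], [[294.0, 318.0]]] [[[330.0, 273.0]], [[325.0, 315.0]]]
```

View pics/scene6c.png

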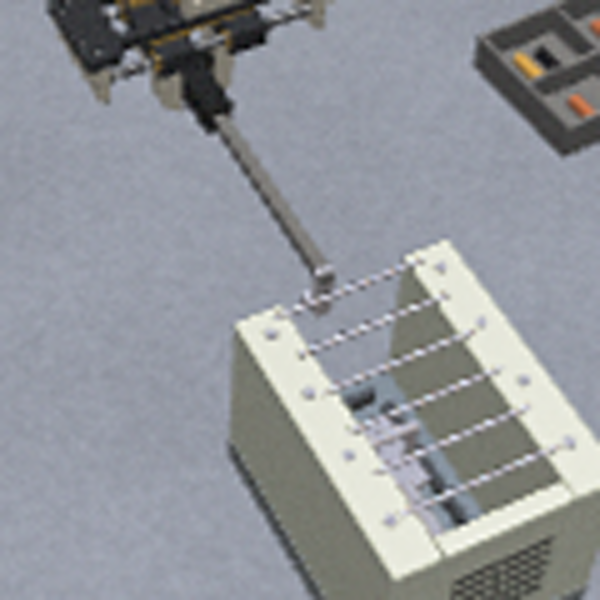

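step_arm:
  commands:
    - [[2,0,0],[0,0,0]]
    - [[3,0,0],[0,0,0]]
    - [[3,0,0],[0,0,0]]
    - [[2.5,0,0],[0,0,0]]
    - [[1,0,0],[0,0,0]]

```text
time_s: 9.45
ee_pos: [0.4992, -0.07, 0.1265]
orientation: [[1.0, -0.015, 0.003], [-0.015, -1.0, 0.0], [0.003, -0.0, -1.0]]
wrist_force: [-0.4, 0.3, -1.8]
finger_gap: 0.0218
```

step_arm:
  commands:
    - [[0,0,0],[0,0,0]]
    - [[0,0,0],[0,0,0]]

```text
time_s: 9.65
ee_pos: [0.495, -0.0702, 0.1256]
orientation: [[1.0, -0.017, -0.001], [-0.017, -1.0, 0.001], [-0.001, -0.001, -1.0]]
wrist_force: [-0.1, 0.3, -1.7]
finger_gap: 0.0213
```

```bash
python3 - <<'E'
from h import *
rel([.5015,-.0705,.125],-.0165)
for n,(x,y) in {"scene":(310,190),"side":(300,120)}.items():
  im=bot.snapshot(n)[:,:,::-1]
  cv2.imwrite(f"pics/{n}7c.png",cv2.resize(im[y:y+100,x:x+110],None,fx=7,fy=6,interpolation=cv2.INTER_CUBIC))
im=bot.snapshot("wrist")[:,:,::-1];cv2.imwrite("pics/wrist7.png",im)
rel([.5015,-.0705,.125],-.0165)
E
```

```text
pos [ 0.495  -0.0702  0.1256] yaw -0.0166 t 9.65 F [-0.1  0.3 -1.7]
shift cm [0.65 0.02 0.06] turn [-0.0009  0.0008 -0.0001]
pos [ 0.4949 -0.07    0.1255] yaw -0.0167 t 9.8 F [-0.2 -0.8 -2.5]
shift cm [0.66 0.03 0.05] turn [-0.0013  0.0008 -0.0002]
```

View pics/scene7c.png

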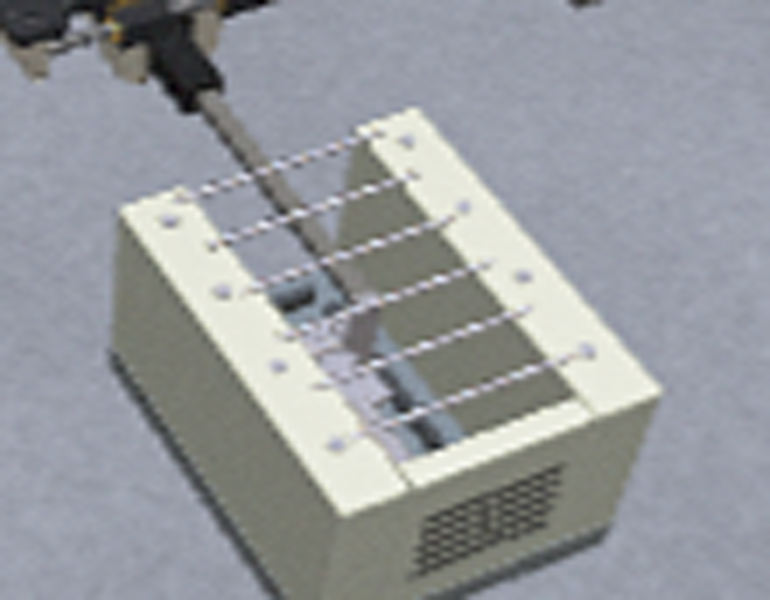

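View pics/wrist7.png

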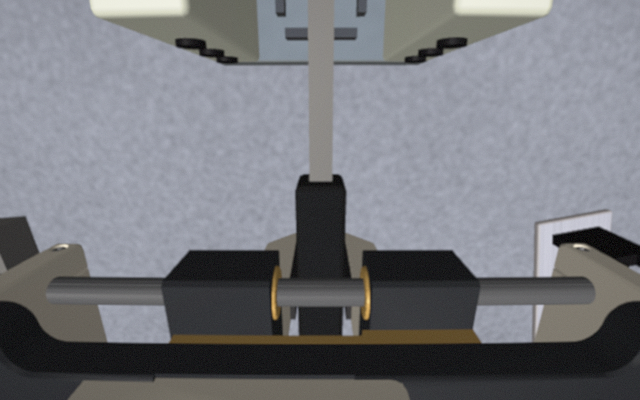

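step_arm:
  commands:
    - [[0.8,0,0],[0,0,0]]
    - [[0,0,0],[0,0,0]]
    - [[0,0,0.6],[0,0,0]]
    - [[0,0,0.4],[0,0,0]]
    - [[0,0,0],[0,0,0]]

```text
time_s: 10.3
ee_pos: [0.5034, -0.0703, 0.1145]
orientation: [[1.0, -0.016, -0.002], [-0.016, -1.0, 0.001], [-0.002, -0.001, -1.0]]
wrist_force: [-0.9, -0.1, -2.0]
finger_gap: 0.0216
```

step_arm:
  commands:
    - [[0,0,0],[0,0,0]]

```text
time_s: 10.4
ee_pos: [0.5038, -0.0704, 0.1151]
orientation: [[1.0, -0.016, -0.001], [-0.016, -1.0, 0.001], [-0.001, -0.001, -1.0]]
wrist_force: [-0.4, -0.4, -2.5]
finger_gap: 0.0217
```

```bash
python3 - <<'E'
from h import *
im=bot.snapshot("scene")[:,:,::-1];x,y=340,215
cv2.imwrite(f"pics/scene8c.png",cv2.resize(im[y:y+60,x:x+60],None,fx=10,fy=10,interpolation=cv2.INTER_CUBIC))
rel([.5015,-.0705,.0865],-.0165)
s=bot.read_state();p=np.array(s["ee_pos"]);R=np.array(s["orientation"]);A=bot.get_calibration("scene")
for P in([.206,0,-.014],[.206,0,.031],[.186,0,.031]): print(((proj(A,p+R@np.array(P))-[x,y])*10).round())
print("bar",((proj(A,T([.6035,-.0722,-.0165],np.array([[75,-18,75],[75,18,75]])/1000))-[x,y])*10).round())
E
```

```text
pos [ 0.5039 -0.0704  0.1153] yaw -0.0165 t 10.45 F [ 0.2 -0.3 -1.3]
shift cm [-0.24  0.01  2.88] turn [-0.0005  0.0004 -0.    ]
[[243. 294.]]
[[229. 372.]]
[[198. 325.]]
bar [[130. 334.]
 [225. 294.]]
```

View pics/scene8c.png

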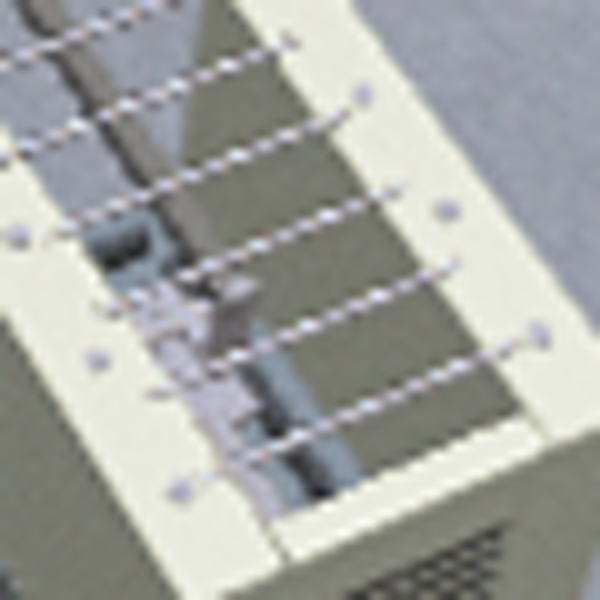

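step_arm:
  commands:
    - [[0,0,0.4],[0,0,0]]
    - [[0,0,0.4],[0,0,0]]
    - [[0,0,0.4],[0,0,0]]
    - [[0,0,0],[0,0,0]]

```text
time_s: 10.85
ee_pos: [0.5037, -0.0702, 0.1027]
orientation: [[1.0, -0.016, -0.001], [-0.016, -1.0, 0.001], [-0.001, -0.001, -1.0]]
wrist_force: [0.2, 0.1, -2.4]
finger_gap: 0.0214
```

step_arm:
  commands:
    - [[0,0,0.5],[0,0,0]]
    - [[0,0,0.5],[0,0,0]]
    - [[0,0,0.5],[0,0,0]]
    - [[0,0,0.2],[0,0,0]]
    - [[0,0,0],[0,0,0]]

```text
time_s: 11.35
ee_pos: [0.5038, -0.0703, 0.086]
orientation: [[1.0, -0.016, -0.001], [-0.016, -1.0, 0.001], [-0.001, -0.001, -1.0]]
wrist_force: [0.2, 0.0, -2.4]
finger_gap: 0.0217
```

step_arm:
  commands:
    - [[0,0,0],[0,0,0]]
    - [[0,0,0],[0,0,0]]

```text
time_s: 11.55
ee_pos: [0.5042, -0.0703, 0.0865]
orientation: [[1.0, -0.016, 0.0], [-0.016, -1.0, 0.001], [0.0, -0.001, -1.0]]
wrist_force: [1.0, 0.8, -2.2]
finger_gap: 0.0218
```

step_arm:
  commands:
    - [[-0.3,0,0],[0,0,0]]
    - [[-0.3,0,0],[0,0,0]]
    - [[-0.3,0,0],[0,0,0]]
    - [[-0.3,0,0],[0,0,0]]
    - [[-0.2,0,0],[0,0,0]]

```text
time_s: 12.05
ee_pos: [0.4897, -0.07, 0.0864]
orientation: [[1.0, -0.016, -0.0], [-0.016, -1.0, 0.001], [-0.0, -0.001, -1.0]]
wrist_force: [0.1, 0.8, -2.3]
finger_gap: 0.0219
```

step_arm:
  commands:
    - [[-0.15,0,0],[0,0,0]]
    - [[-0.15,0,0],[0,0,0]]
    - [[-0.15,0,0],[0,0,0]]
    - [[-0.15,0,0],[0,0,0]]

```text
time_s: 12.45
ee_pos: [0.4854, -0.0701, 0.0867]
orientation: [[1.0, -0.016, 0.002], [-0.016, -1.0, 0.0], [0.002, -0.0, -1.0]]
wrist_force: [5.5, 0.1, -3.3]
finger_gap: 0.0212
```

step_arm:
  commands:
    - [[-0.15,0,0],[0,0,0]]
    - [[-0.15,0,0],[0,0,0]]
    - [[-0.15,0,0],[0,0,0]]
    - [[-0.15,0,0],[0,0,0]]

```text
time_s: 12.85
ee_pos: [0.4795, -0.0699, 0.0867]
orientation: [[1.0, -0.016, 0.002], [-0.016, -1.0, 0.0], [0.002, -0.0, -1.0]]
wrist_force: [5.9, -0.2, -3.1]
finger_gap: 0.0218
```

step_arm:
  commands:
    - [[-0.15,0,0],[0,0,0]]
    - [[-0.15,0,0],[0,0,0]]
    - [[-0.15,0,0],[0,0,0]]
    - [[-0.15,0,0],[0,0,0]]
    - [[-0.15,0,0],[0,0,0]]

```text
time_s: 13.35
ee_pos: [0.472, -0.0699, 0.0867]
orientation: [[1.0, -0.016, 0.002], [-0.016, -1.0, 0.0], [0.002, -0.0, -1.0]]
wrist_force: [5.0, 0.2, -4.8]
finger_gap: 0.0219
```

step_arm:
  commands:
    - [[-0.1,0,0],[0,0,0]]
    - [[-0.1,0,0],[0,0,0]]
    - [[-0.1,0,0],[0,0,0]]

```text
time_s: 13.65
ee_pos: [0.469, -0.0698, 0.0867]
orientation: [[1.0, -0.016, 0.002], [-0.016, -1.0, 0.0], [0.002, -0.0, -1.0]]
wrist_force: [4.7, 0.6, -3.6]
finger_gap: 0.0215
```

step_arm:
  commands:
    - [[-0.1,0,0],[0,0,0]]
    - [[-0.1,0,0],[0,0,0]]

```text
time_s: 13.85
ee_pos: [0.467, -0.0698, 0.0868]
orientation: [[1.0, -0.016, 0.002], [-0.016, -1.0, 0.0], [0.002, -0.0, -1.0]]
wrist_force: [5.2, -0.2, -3.5]
finger_gap: 0.0215
```

step_arm:
  commands:
    - [[-0.1,0,0],[0,0,0]]
    - [[-0.1,0,0],[0,0,0]]

```text
time_s: 14.05
ee_pos: [0.465, -0.0697, 0.0867]
orientation: [[1.0, -0.016, 0.002], [-0.016, -1.0, 0.0], [0.002, -0.0, -1.0]]
wrist_force: [4.6, -0.9, -3.6]
finger_gap: 0.0215
```

step_arm:
  commands:
    - [[-0.1,0,0],[0,0,0]]
    - [[-0.1,0,0],[0,0,0]]

```text
time_s: 14.25
ee_pos: [0.463, -0.0697, 0.0868]
orientation: [[1.0, -0.016, 0.002], [-0.016, -1.0, 0.0], [0.002, -0.0, -1.0]]
wrist_force: [5.3, -0.1, -3.4]
finger_gap: 0.0215
```

step_arm:
  commands:
    - [[-0.1,0,0],[0,0,0]]
    - [[-0.1,0,0],[0,0,0]]

```text
time_s: 14.45
ee_pos: [0.4613, -0.0698, 0.0868]
orientation: [[1.0, -0.016, 0.003], [-0.016, -1.0, -0.0], [0.003, 0.0, -1.0]]
wrist_force: [8.2, -0.0, -5.2]
finger_gap: 0.0218
```

step_arm:
  commands:
    - [[-0.1,0,0],[0,0,0]]
    - [[-0.1,0,0],[0,0,0]]

```text
time_s: 14.65
ee_pos: [0.4611, -0.0698, 0.0873]
orientation: [[1.0, -0.016, 0.006], [-0.016, -1.0, -0.001], [0.006, 0.001, -1.0]]
wrist_force: [12.6, -0.3, -6.3]
finger_gap: 0.0218
```

step_arm:
  commands:
    - [[-0.06,0,0],[0,0,0]]
    - [[0,0,0],[0,0,0]]

```text
time_s: 14.85
ee_pos: [0.4611, -0.0698, 0.0874]
orientation: [[1.0, -0.015, 0.007], [-0.015, -1.0, -0.001], [0.007, 0.001, -1.0]]
wrist_force: [13.9, -0.3, -7.0]
finger_gap: 0.0216
```

step_arm:
  commands:
    - [[0,0,0],[0,0,0]]
    - [[0,0,0],[0,0,0]]

```text
time_s: 15.05
ee_pos: [0.4611, -0.0698, 0.0874]
orientation: [[1.0, -0.015, 0.007], [-0.015, -1.0, -0.001], [0.007, 0.001, -1.0]]
wrist_force: [13.1, -1.1, -6.9]
finger_gap: 0.0218
```

step_arm:
  commands:
    - [[0,0,0],[0,0,0]]
    - [[0,0,0],[0,0,0]]
    - [[0,0,0],[0,0,0]]
    - [[0,0,0],[0,0,0]]
    - [[0,0,0],[0,0,0]]

```text
time_s: 15.55
ee_pos: [0.4611, -0.0699, 0.0874]
orientation: [[1.0, -0.015, 0.007], [-0.015, -1.0, -0.001], [0.007, 0.001, -1.0]]
wrist_force: [13.4, 0.1, -7.3]
finger_gap: 0.0216
```

step_arm:
  commands:
    - [[0,0,0],[0,0,0]]
    - [[0,0,0],[0,0,0]]
    - [[0,0,0],[0,0,0]]
    - [[0,0,0],[0,0,0]]
    - [[0,0,0],[0,0,0]]

```text
time_s: 16.05
ee_pos: [0.4611, -0.0698, 0.0874]
orientation: [[1.0, -0.015, 0.007], [-0.015, -1.0, -0.001], [0.007, 0.001, -1.0]]
wrist_force: [13.1, 0.1, -6.6]
finger_gap: 0.0218
```

```bash
python3 - <<'E'
from h import *
F=[]
for i in range(4):
  im=bot.snapshot("scene")[:,:,::-1];F.append(bot.read_state()["wrist_force"])
print(np.round(F,1).tolist());x,y=310,200
cv2.imwrite(f"pics/scene9c.png",cv2.resize(im[y:y+90,x:x+90],None,fx=7,fy=6.5,interpolation=cv2.INTER_CUBIC))
rel([.5015,-.0705,.0865],-.0165)
E
```

```text
[[13.1, 0.5, -7.0], [14.2, 0.1, -6.9], [12.8, 0.3, -7.0], [12.2, -1.2, -7.3]]
pos [ 0.4611 -0.0698  0.0874] yaw -0.0154 t 16.25 F [12.2 -1.2 -7.3]
shift cm [4.04 0.01 0.11] turn [ 0.0009 -0.007   0.0011]
```

View pics/scene9c.png

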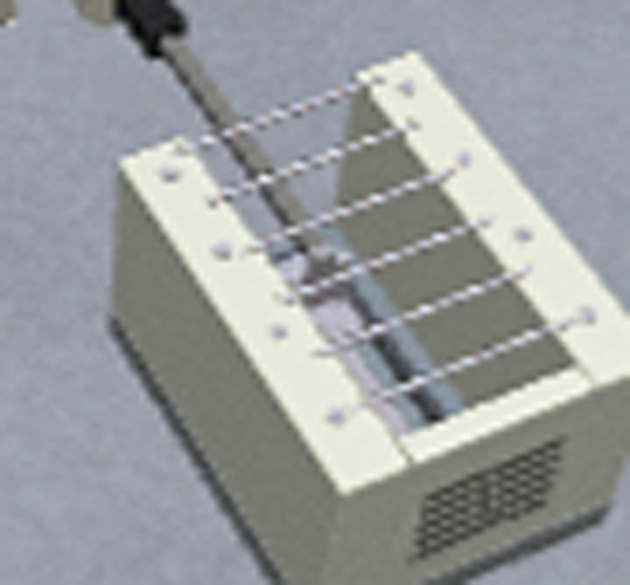

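step_arm:
  commands:
    - [[-0.05,0,0],[0,0,0]]
    - [[0,0,0],[0,0,0]]
    - [[0,0,0],[0,0,0]]
    - [[0,0,0],[0,0,0]]
    - [[0,0,0],[0,0,0]]

```text
time_s: 16.75
ee_pos: [0.4611, -0.0699, 0.0875]
orientation: [[1.0, -0.015, 0.008], [-0.015, -1.0, -0.001], [0.008, 0.001, -1.0]]
wrist_force: [15.1, -0.1, -7.3]
finger_gap: 0.0215
```

step_arm:
  commands:
    - [[0,0,0],[0,0,0]]
    - [[0,0,0],[0,0,0]]
    - [[0,0,0],[0,0,0]]
    - [[0,0,0],[0,0,0]]
    - [[0,0,0],[0,0,0]]

```text
time_s: 17.25
ee_pos: [0.4611, -0.0699, 0.0875]
orientation: [[1.0, -0.015, 0.008], [-0.015, -1.0, -0.001], [0.008, 0.001, -1.0]]
wrist_force: [14.7, -0.9, -7.1]
finger_gap: 0.0215
```

step_arm:
  commands:
    - [[0,0,0],[0,0,0]]
    - [[0,0,0],[0,0,0]]

```text
time_s: 17.45
ee_pos: [0.461, -0.0699, 0.0875]
orientation: [[1.0, -0.015, 0.008], [-0.015, -1.0, -0.001], [0.008, 0.001, -1.0]]
wrist_force: [15.3, -0.0, -8.1]
finger_gap: 0.0219
```

step_arm:
  commands:
    - [[0.4,0,0],[0,0,0]]
    - [[0.5,0,0],[0,0,0]]
    - [[0.6,0,0],[0,0,0]]
    - [[0.6,0,0],[0,0,0]]
    - [[0,0,0],[0,0,0]]

```text
time_s: 17.95
ee_pos: [0.4783, -0.0699, 0.0863]
orientation: [[1.0, -0.016, 0.0], [-0.016, -1.0, 0.0], [0.0, -0.0, -1.0]]
wrist_force: [0.7, 0.4, -2.5]
finger_gap: 0.0218
```

step_arm:
  commands:
    - [[0,0,0],[0,0,0]]
    - [[0,0,0],[0,0,0]]

```text
time_s: 18.15
ee_pos: [0.4771, -0.0699, 0.0863]
orientation: [[1.0, -0.017, -0.001], [-0.017, -1.0, 0.001], [-0.001, -0.001, -1.0]]
wrist_force: [0.2, 0.7, -2.9]
finger_gap: 0.0216
```

step_arm:
  commands:
    - [[0.25,0,0],[0,0,0]]
    - [[0,0,0],[0,0,0]]
    - [[0,0,-0.4],[0,0,0]]
    - [[0,0,-0.4],[0,0,0]]
    - [[0,0,0],[0,0,0]]

```text
time_s: 18.65
ee_pos: [0.4804, -0.07, 0.095]
orientation: [[1.0, -0.016, 0.001], [-0.016, -1.0, 0.001], [0.001, -0.001, -1.0]]
wrist_force: [0.8, 0.0, -1.7]
finger_gap: 0.0214
```

step_arm:
  commands:
    - [[0,0,-0.4],[0,0,0]]
    - [[0,0,-0.5],[0,0,0]]
    - [[0,0,0],[0,0,0]]

```text
time_s: 18.95
ee_pos: [0.4804, -0.07, 0.104]
orientation: [[1.0, -0.016, 0.001], [-0.016, -1.0, 0.001], [0.001, -0.001, -1.0]]
wrist_force: [0.3, 0.4, -1.6]
finger_gap: 0.0218
```

step_arm:
  commands:
    - [[0,0,-0.8],[0,0,0]]
    - [[0,0,-0.8],[0,0,0]]
    - [[0,0,-0.7],[0,0,0]]
    - [[0,0,0],[0,0,0]]
    - [[0,0,0],[0,0,0]]

```text
time_s: 19.45
ee_pos: [0.4801, -0.0698, 0.1266]
orientation: [[1.0, -0.016, 0.0], [-0.016, -1.0, 0.001], [0.0, -0.001, -1.0]]
wrist_force: [0.6, 0.1, -3.6]
finger_gap: 0.0213
```

```bash
python3 - <<'E'
from h import *
im=bot.snapshot("scene")[:,:,::-1];x,y=310,200
cv2.imwrite(f"pics/scene10c.png",cv2.resize(im[y:y+90,x:x+90],None,fx=7,fy=6.5,interpolation=cv2.INTER_CUBIC))
rel([.3865,-.0686,.125],-.0165)
E
```

```text
pos [ 0.48   -0.0698  0.1264] yaw -0.0161 t 19.5 F [-0.7  0.2 -2.2]
shift cm [-9.35  0.03  0.14] turn [-0.0008  0.      0.0004]
```

View pics/scene10c.png

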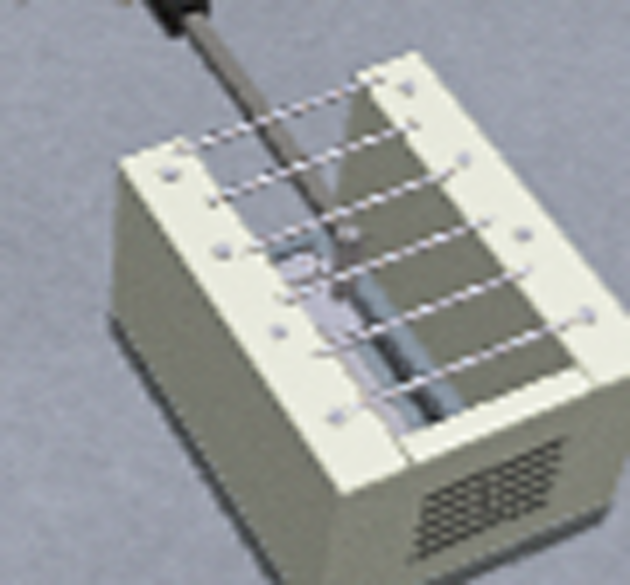

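The hook is clear above the bar and the bolt stays drawn out. Next I'll back out 10 cm.

step_arm:
  commands:
    - [[-1.5,0,0],[0,0,0]]
    - [[-2.5,0,0],[0,0,0]]
    - [[-2.5,0,0],[0,0,0]]
    - [[-2.3,0,0],[0,0,0]]
    - [[-1.2,0,0],[0,0,0]]

```text
time_s: 20.0
ee_pos: [0.3777, -0.0681, 0.126]
orientation: [[1.0, -0.017, -0.002], [-0.017, -1.0, 0.002], [-0.002, -0.001, -1.0]]
wrist_force: [0.1, 0.4, -2.4]
finger_gap: 0.0217
```

step_arm:
  commands:
    - [[0,0,0],[0,0,0]]
    - [[0,0,-3],[0,0,0]]
    - [[0,0,-3],[0,0,0]]
    - [[0,0,-2],[0,0,0]]
    - [[0,0,0],[0,0,0]]

```text
time_s: 20.5
ee_pos: [0.3831, -0.0683, 0.2088]
orientation: [[1.0, -0.016, 0.006], [-0.016, -1.0, 0.002], [0.006, -0.002, -1.0]]
wrist_force: [-0.3, 0.5, -2.0]
finger_gap: 0.0215
```

```bash
python3 - <<'E'
from h import *
rel([.3937,-.3195,.204],.176)
s=bot.read_state();print(sim(s["ee_pos"],s["orientation"],[([-0.2,4.2,0],[0,0,-.032])]*6)[0])
W=bot.snapshot("wrist");cv2.imwrite("pics/w11.png",W[:,:,::-1])
E
```

```text
pos [ 0.3831 -0.0683  0.2088] yaw -0.0156 t 20.5 F [-0.3  0.5 -2. ]
shift cm [ 1.45 25.1   0.44] turn [-0.0013 -0.0059 -0.1916]
[ 0.387332   -0.32015325  0.20838932]
```

View pics/w11.png

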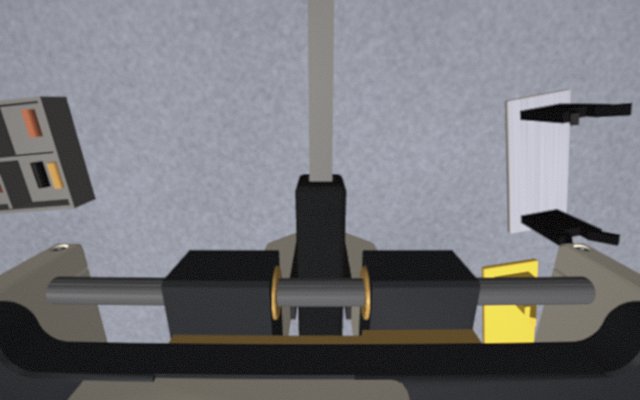

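step_arm:
  commands:
    - [[-0.1,3,0],[0,0,-0.032]]
    - [[-0.1,4.5,0],[0,0,-0.032]]
    - [[-0.1,4.5,0],[0,0,-0.032]]
    - [[-0.1,4.5,0],[0,0,-0.032]]
    - [[-0.1,4.5,0],[0,0,-0.032]]

```text
time_s: 21.05
ee_pos: [0.3861, -0.2797, 0.2046]
orientation: [[0.989, 0.146, -0.002], [0.146, -0.989, 0.001], [-0.002, -0.001, -1.0]]
wrist_force: [0.8, 0.0, -1.1]
finger_gap: 0.0216
```

step_arm:
  commands:
    - [[0,3,0],[0,0,-0.032]]
    - [[0,1.2,0],[0,0,0]]
    - [[0,0,0],[0,0,0]]
    - [[0,0,0],[0,0,0]]

```text
time_s: 21.45
ee_pos: [0.392, -0.3193, 0.2049]
orientation: [[0.985, 0.174, -0.002], [0.174, -0.985, 0.001], [-0.002, -0.002, -1.0]]
wrist_force: [0.3, -0.2, -2.4]
finger_gap: 0.0219
```

```bash
python3 - <<'E'
from h import *
rel([.3925,-.3197,.12],.176)
E
```

```text
pos [ 0.392  -0.3193  0.2049] yaw 0.1751 t 21.45 F [ 0.3 -0.2 -2.4]
shift cm [0.06 0.07 8.49] turn [-0.0017  0.0021 -0.0009]
```

step_arm:
  commands:
    - [[0.05,0.05,3],[-0.001,0.002,0.001]]
    - [[0,0,4],[0,0,0]]
    - [[0,0,3],[0,0,0]]
    - [[0,0,0],[0,0,0]]
    - [[0,0,0],[0,0,0]]

```text
time_s: 21.95
ee_pos: [0.3931, -0.3193, 0.1064]
orientation: [[0.985, 0.175, 0.001], [0.175, -0.985, 0.001], [0.001, -0.0, -1.0]]
wrist_force: [-0.0, 0.7, -1.1]
finger_gap: 0.0216
```

```bash
python3 - <<'E'
from h import *
rel([.3925,-.3197,.0555],.176)
for n,b in {"scene":(225,180,90,80),"side":(280,215,110,85)}.items():
  x,y,w,h=b;im=bot.snapshot(n)[y:y+h,x:x+w,::-1]
  cv2.imwrite(f"pics/{n}12c.png",cv2.resize(im,None,fx=6.5,fy=6.5,interpolation=cv2.INTER_CUBIC))
E
```

```text
pos [ 0.3931 -0.3193  0.1064] yaw 0.1754 t 21.95 F [-0.   0.7 -1.1]
shift cm [-0.07  0.03  5.09] turn [-0.0004 -0.0011 -0.0006]
```

View pics/scene12c.png

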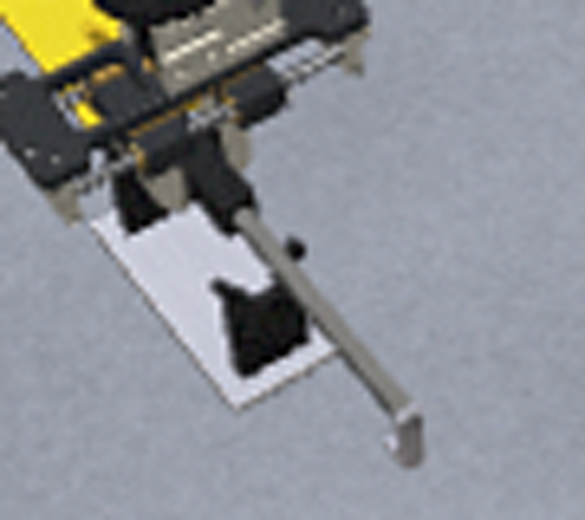

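View pics/side12c.png

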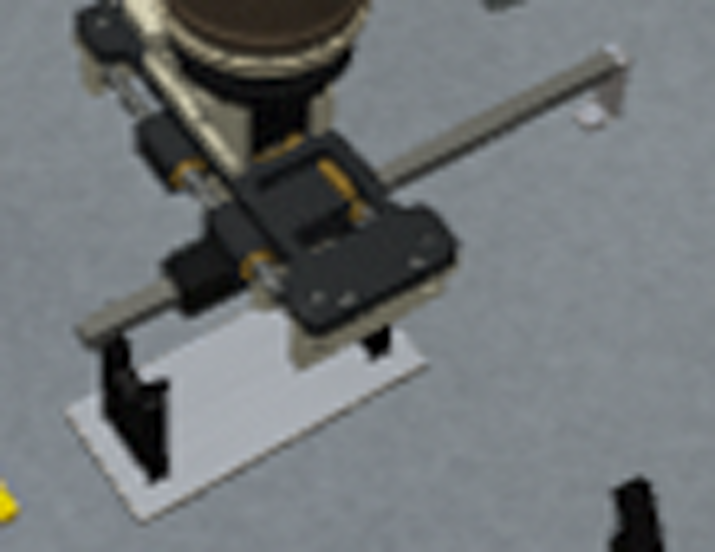

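The rod is above the forks and aligned as it was at the grasp. I'll lower it gently.

step_arm:
  commands:
    - [[0,0.02,1],[0,0,0]]
    - [[0,0,1.2],[0,0,0]]
    - [[0,0,1],[0,0,0]]
    - [[0,0,0.8],[0,0,0]]
    - [[0,0,0],[0,0,0]]

```text
time_s: 22.55
ee_pos: [0.3925, -0.3197, 0.065]
orientation: [[0.985, 0.174, 0.0], [0.174, -0.985, 0.001], [0.0, -0.001, -1.0]]
wrist_force: [0.5, -0.1, -1.7]
finger_gap: 0.0216
```

step_arm:
  commands:
    - [[0,0,0.3],[0,0,0]]
    - [[0,0,0.3],[0,0,0]]
    - [[0,0,0],[0,0,0]]
    - [[0,0,0],[0,0,0]]

```text
time_s: 22.95
ee_pos: [0.3933, -0.3203, 0.0603]
orientation: [[0.985, 0.174, 0.002], [0.174, -0.985, -0.0], [0.002, 0.001, -1.0]]
wrist_force: [-0.1, 0.2, -1.7]
finger_gap: 0.022
```

step_arm:
  commands:
    - [[0,0.0,0.2],[0,0,0]]
    - [[0,0,0.2],[0,0,0]]
    - [[0,0,0],[0,0,0]]
    - [[0,0,0],[0,0,0]]

```text
time_s: 23.35
ee_pos: [0.3932, -0.3201, 0.0562]
orientation: [[0.985, 0.174, 0.002], [0.174, -0.985, 0.0], [0.002, 0.0, -1.0]]
wrist_force: [0.6, -0.1, -1.4]
finger_gap: 0.0215
```

step_arm:
  commands:
    - [[0,0,0.1],[0,0,0]]
    - [[0,0,0],[0,0,0]]
    - [[0,0,0],[0,0,0]]

```text
time_s: 23.65
ee_pos: [0.3933, -0.3202, 0.0553]
orientation: [[0.985, 0.174, 0.002], [0.174, -0.985, -0.0], [0.002, 0.0, -1.0]]
wrist_force: [0.9, -0.3, -0.5]
finger_gap: 0.0216
```

step_arm:
  commands:
    - [[0,0,0.05],[0,0,0]]
    - [[0,0,0],[0,0,0]]
    - [[0,0,0],[0,0,0]]
  newtons: 10

```text
time_s: 23.95
ee_pos: [0.3933, -0.3202, 0.0552]
orientation: [[0.985, 0.174, 0.003], [0.174, -0.985, 0.0], [0.003, 0.0, -1.0]]
wrist_force: [-1.0, 1.9, 7.1]
finger_gap: 0.0221
```

step_arm:
  commands:
    - [[0,0,0],[0,0,0]]
    - [[0,0,0],[0,0,0]]
    - [[0,0,0],[0,0,0]]
    - [[0,0,0],[0,0,0]]
    - [[0,0,0],[0,0,0]]
  claw: 0.55

```text
time_s: 24.45
ee_pos: [0.3932, -0.3202, 0.0547]
orientation: [[0.985, 0.174, 0.002], [0.174, -0.985, -0.0], [0.002, 0.0, -1.0]]
wrist_force: [0.2, 0.5, -0.5]
finger_gap: 0.0498
```

step_arm:
  commands:
    - [[0,0,-1],[0,0,0]]
    - [[0,0,-2],[0,0,0]]
    - [[0,0,-3],[0,0,0]]
    - [[0,0,-4],[0,0,0]]
    - [[0,0,-4],[0,0,0]]

```text
time_s: 24.95
ee_pos: [0.3922, -0.3202, 0.1965]
orientation: [[0.985, 0.173, 0.001], [0.173, -0.985, 0.0], [0.001, 0.0, -1.0]]
wrist_force: [1.5, 0.9, 0.3]
finger_gap: 0.0507
```

step_arm:
  commands:
    - [[0,0,-3],[0,0,0]]
    - [[0,0,0],[0,0,0]]
    - [[0,0,0],[0,0,0]]

```text
time_s: 25.25
ee_pos: [0.3931, -0.3201, 0.2254]
orientation: [[0.985, 0.174, 0.004], [0.174, -0.985, -0.0], [0.004, 0.001, -1.0]]
wrist_force: [-0.1, 0.3, 0.4]
finger_gap: 0.0506
```

```bash
python3 - <<'E'
from h import *
rel([.3925,-.3197,.0555],.176)
c=bot.get_calibration("wrist");im=bot.snapshot("wrist")[:,:,::-1];np.save("w13.npy",c,allow_pickle=True);cv2.imwrite("pics/w13.png",im)
x,y,w,h=280,215,110,85;im=bot.snapshot("side")[y:y+h,x:x+w,::-1]
cv2.imwrite(f"pics/side13c.png",cv2.resize(im,None,fx=6.5,fy=6.5,interpolation=cv2.INTER_CUBIC))
x,y,w,h=335,200,70,90;im=bot.snapshot("scene")[:,:,::-1]
cv2.imwrite("pics/scene13c.png",cv2.resize(im[200:290,315:405],None,fx=6.5,fy=6.5,interpolation=cv2.INTER_CUBIC))
E
```

```text
pos [ 0.3931 -0.3201  0.2254] yaw 0.175 t 25.25 F [-0.1  0.3  0.4]
shift cm [-0.11 -0.06 16.99] turn [ 0.0007 -0.0036 -0.001 ]
```

View pics/w13.png

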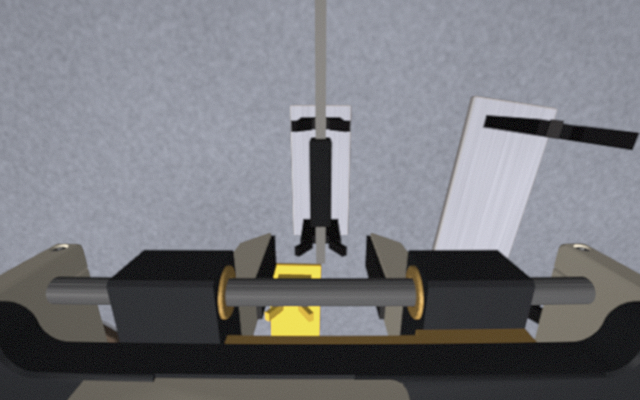

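View pics/side13c.png

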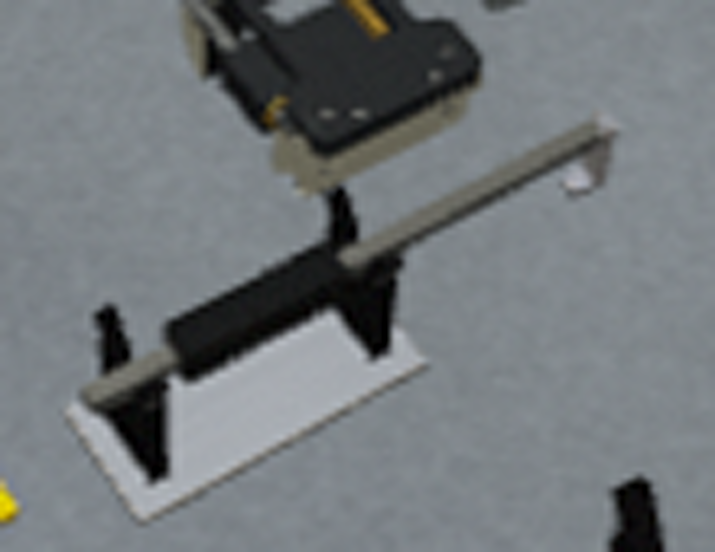

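View pics/scene13c.png

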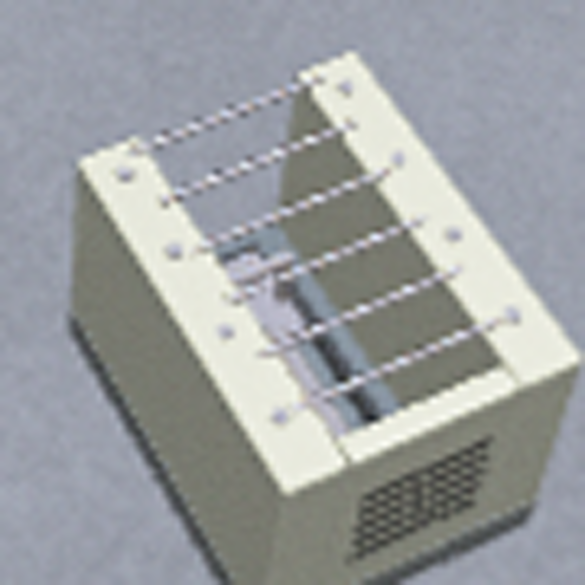

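The rod sits level in both forks, hook down, matching the first picture. The bolt is still drawn out and the gripper is clear, so I'll hand in.

```bash
python3 - <<'E'
from h import *
c=np.load("w13.npy",allow_pickle=True).item()
for uv,x in (((320,138),45),((320,228),-45)):
    P=onplane(c,uv,.078);a=.178;d=P[:2]-[.391,-.321];print((d@[np.cos(a),np.sin(a)]-x/1000).round(4),(d@[-np.sin(a),np.cos(a)]).round(4))
print(bot.close_job())
E
```

```text
0.0048 0.0013
0.0036 0.0016
the job is handed in; nothing more can be done
None
```

I drew the bolt out to its stop, held the pull, and set the rod back in its rest. The job is handed in, and no verdict was reported.

- **Pull:** The bolt slid about 25 mm with about 5 N of friction before hitting the stop. I held about 13–14 N for just over a second, then about 15 N for about another second. The highest x reading I saw was 15.3 N. The wrist also showed about 5 N vertically while pulling, so I estimate about 16 N in all, below the 25 N limit.
- **Unhooking:** I saw no force on the hook on the way in or out. The scene picture afterwards shows the bolt still drawn out.
- **Rod in its rest:** The last pictures show it hook down, lying in both forks, about 4 mm along and 1.5 mm across from the rest's centre. The limits are 15 mm and 8 mm. The wrist showed a brief 7 N contact force as I loosened the grip.
- **Bystanders and clearance:** I planned no contact with the tray, meter or transformer, and no picture showed any moved, but I did not measure them again at the end. At hand-in the gripper stood open about 17 cm above its grasp height, touching nothing.
- **Disagreement between checks:** Different camera views differed by about 1–3 mm on where the rod sat in the grip. I took a middle value, and the contact with the bar came within 1 mm of that.

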